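# Raise the extraction cabinet's sash to its mark and slide the plate rack in

### The arm

A 6-joint arm with a two-finger parallel gripper is mounted at the origin on the work surface. World frame = base frame: x ahead of the robot, y to its left, z up, the work surface at z = 0. Lengths are in mm, angles in rad, forces in N, time in s.
With the tool pointing down it reaches from about 350 to 975 mm from the base axis. Payload 7.1 kg.
Tool frame: the origin (TCP) lies between the finger pads; the fingertips stand 19 mm ahead of it and the grasp point (between the pads) is the TCP; y points along the fingers, z is the direction in which the jaws open and shut, and the axes are right-handed (so a half turn about y gives the same grasp; the last joint's range is limited). The gripper opens to 88 mm and grips with 3 to 60 N. Pads are 20 mm wide; open, the fingers measure 115 mm over their backs; the gripper's body (75 mm by 178 mm) begins 61 mm behind the grasp point.
Start: joints at [1.11, 0.423, 1.63, -0, 1.089, -0.019], TCP at [267.197, 564.987, 216.275] pointing down, gripper open.
Joint ranges: [-3, 3], [-0.9, 2.11], [0.09, 2.58], [-1.31, 4.45], [0.11, 2.69], [-2.54, 2.54]. Speed limits (rad/s): [2.39, 2.39, 3.01, 3.14, 3.14, 3.14].

### API

Orientations are given as a rotation vector (axis times angle).
In Python, from cell import * gives the robot as it stands.
- The arm moves only by the tool drive_tool, never from a script. Its argument "steps" is one flat list of numbers, 7 for each row, row after row: the turn, a rotation vector about the tool's x, y, z in rad, then the shift along the tool's x, y, z in mm, then the finger opening in mm, from 0 to 87.8. In form: [rx, ry, rz, dx, dy, dz, grip, rx, ry, rz, dx, dy, dz, grip, ...]. A call has 1 to 5 rows; each row shifts and turns the commanded pose from where the row before left it, along the tool's axes as they then stand; what a row does not reach is not made up. A row lasts 1/8 s, in which the tool goes at most 62.5 mm and 10.7 degrees, less where a joint would pass 70% of its speed; a pose out of reach is approached as far as the arm can. A call is refused whole if a number of a shift passes 62.5 or a number of a turn 0.188, either way. A call with a gripper value outside its range is refused whole. The fingers move at their own pace and stop on an object; the grip force is fixed at half the most. Time passes only in rows, so rows that do not move let the fingers close. It gives the time, the measured TCP pose, the force and the opening at its end, in the units of the state.
- read_state(): the state, without advancing time (a new reading comes with each control period).
- snapshot(name): name is "scene" or "side" or "wrist"; returns (picture, depth): 384x512x3 uint8, red, green, blue; 384x512 float32, mm along the optical axis (not along the pixel's ray), 0 where there is no reading.
- camera_params(name): a dict with "mtx" (3x3 intrinsics, pixels), "distortion" ([k1, k2, p1, p2, k3] as OpenCV has them; the pictures are not rectified), "R" (3x3) and "t" (3): a world point X has camera coordinates R X + t. Camera axes: x right, y down, z forward; pixel columns grow to the right and rows downward; lengths in mm; the calibration is good to about 2 mm. A picture is of the moment at which its call begins: read the wrist's pose just before it. camera_params takes no time and is no camera call; for the wrist camera it gives the pose at the moment of the call.
- job_done(): hands the job in, once; it reports no verdict.
The state is a dict: "time_s": time; "qpos": joint angles; "joint_vel": joint speeds; "joint_torque": joint torques, N m; "eef_pos": TCP position; "ee_rot": TCP orientation; "contact_force": force on the tool from outside, world axes, zero at the start; "torque": the same for the moment, N m; "opening": finger opening in mm.
Only numpy, scipy, OpenCV 4.12 (cv2) and the standard library are available. Lean on these libraries where they do the work, as an engineer would, in place of code of your own. Each camera call takes 0.05 s, during which the arm holds its last target.

### The job

First raise the sash of the extraction cabinet by pushing up gently under its lift rail, until its pointers stand level with the height mark tabs on the posts, and let it stay there. Then slide the rack of printing plates along the bench, upright, under the raised sash until all of it is inside the cabinet behind the sash. Leave the bare copper plate, the bottle and the ink tin where they are.

Things in the scene. Friction and masses are not known exactly. Their poses are not given: they have to be found in the camera images.
- hood: benchtop extraction cabinet, fixed: aluminium frame, clear panes, no floor of its own (the bench runs through). 490 mm wide, 430 mm between the front posts, 205 mm deep inside, 420 mm high. Origin: on the bench, middle of the doorway, below the back face of the sash; x points into the cabinet (away from the robot), y along the doorway to the left, z up. The doorway is open below the sash.
- sash (a joint): height of the vertical sash (clear pane, 410 mm wide, 200 mm high, 8 mm thick) above its lowest position, m, 0 to 0.15. Its lower edge, and the lift rail at rest, are 50 mm + this above the bench: 55 to 80 mm at the start; the rack needs over 100 mm. Counterbalanced: it stays where it is left, takes about 4 to 8 N (it varies) to push up, 3 to 7 N to push down.
- lift_rail: aluminium lip along the foot of the sash, robot's side, 370 mm long (y), 12 mm thick, standing 22 mm out from the sash. Origin: middle of its lower front edge, 30 mm in front of the cabinet's origin; axes as the cabinet's. Sprung (1.5 N, then 0.7 N per mm): pushed up from below it gives up to 10 mm before the sash follows, and drops back when let go, while the sash stays. Push anywhere along it.
- sash_pointer (a point): centre of the left of two dark pointer tongues, 8 mm high, fixed to the sash 60 mm above its lower edge, 28 mm in front of the cabinet's origin and reaching past the front posts on both sides (to 266 mm either side of the middle)
- mark: height mark, fixed: two dark steel tabs, 8 mm high, standing out sideways from the two front posts (244 to 289 mm either side of the doorway's middle), both 195 to 240 mm above the bench. Origin: doorway's middle, at mid-height of the tabs. The sash is right when its pointers' centre is at this height within 6 mm; its lower edge is then 60 mm below.
- rack: loose wooden rack with five printing plates fixed on edge in it (copper, zinc), about 0.6 kg, 90 mm deep (its x), 120 mm wide (y), 100 mm high. Origin: centre of its underside; x points from its rear cross board, facing the robot, to its front. The rear board is 120 mm wide, 45 mm high: push it there, low. Starts outside, in front of the left or right half of the doorway.
- rack_rear_left (a point): left end of the rear face of the rack's rear cross board, 25 mm above the bench (45 mm behind and 60 mm left of the rack's origin)
- rack_rear_right (a point): right end of the same face (60 mm right of the rack's origin)
- spare_plate: bare copper plate, 80 x 100 x 5 mm, lying flat on the bench in front of the other half of the doorway; leave it. Origin: centre of its underside.
- bottle: black plastic bottle, 68 mm across, 170 mm high, standing left of the cabinet; leave it. Origin: centre of its underside.
- ink_tin: closed ink tin, 86 mm across, 70 mm high, standing right of the cabinet; leave it. Origin: centre of its underside.
Mind the look-alikes: they are no part of the job. What is shaped like the rack but red is not meant.

How it is judged (in metres and radians):
On the way:
1. the sash stands level with the mark (within 6 mm) while the rack is still outside (z of sash_pointer in the frame of mark between -0.006 and 0.006 m and x of rack in the frame of hood below -0.05 m), for 0.3 s.
At the end, for the whole second after the job is handed in: the sash stays with its pointers within 6 mm of the height of the mark; the rack stands upright on the bench (within 0.1 rad), at rest, its whole rear face behind the back face of the sash; everything is let go (z of sash_pointer in the frame of mark between -0.006 and 0.006 m and x of each of rack_rear_left, rack_rear_right in the frame of hood above 0 m and angle between rack's own z axis and vertical below 0.1 rad and linear speed of rack below 0.01 m/s and velocity of joint sash between -0.005 and 0.005 m/s); the robot touches nothing.
It fails at once if the lift rail is forced with more than 30 N (contact force between lift_rail and anything else above 30 N).
It fails at once if the rack is tipped more than 0.35 rad (angle between rack's own z axis and vertical above 0.35 rad).
It fails at once if the bare copper plate is moved more than 25 mm (distance of spare_plate from where it was at the start of the episode above 0.025 m).
It fails at once if the bottle is moved more than 25 mm (distance of bottle from where it was at the start of the episode above 0.025 m).
It fails at once if the ink tin is moved more than 25 mm (distance of ink_tin from where it was at the start of the episode above 0.025 m).
It also fails if it takes over 69 s, if anything falls off the work surface, if the arm or the gripper's body presses on something with over 40 N, if the wrist force passes 120 N, or if a joint passes its speed limit or range.

## Working session

There is one attempt and no reset: what is moved stays moved. The work goes in short steps, Python scripts to look and compute and a tool call to move; the robot and the scene stay as the last step left them, time stands still between calls to the robot, and variables do not carry over. Pictures are saved under pics/ and viewed, and the job is handed in when it is done.

Besides the shell and the picture viewer there is one more tool, called after "Emit:" as name(argument=value, ...), one argument or row to a line, values as JSON. drive_tool: Moves the arm, as the interface text tells. Its arguments: {"type":"object","properties":{"steps":{"type":"array"}},"required":["steps"]}

```bash
ls; mkdir -p pics
cat > h.py <<'E'
from cell import *
import numpy as np, cv2
def shot(n,f):
    p=camera_params(n); im,d=snapshot(n); cv2.imwrite(f'pics/{f}.png',im[:,:,::-1]); np.savez(f'pics/{f}.npz',im=im,d=d,**{k:np.array(p[k]) for k in('mtx','distortion','R','t')})
def crop(f,x0,y0,x1,y1,s,o):
    im=cv2.imread(f'pics/{f}.png')[y0:y1,x0:x1]; cv2.imwrite(f'pics/{o}.png',cv2.resize(im,None,fx=s,fy=s,interpolation=cv2.INTER_CUBIC))
def ray(z,u,v):
    q=cv2.undistortPoints(np.array([[[u,v]]],float),z['mtx'],z['distortion'])[0,0]
    return np.array([q[0],q[1],1.])
def P(f,u,v,r=1):
    z=np.load(f'pics/{f}.npz'); d=z['d'][v-r:v+r+1,u-r:u+r+1]; d=d[d>0]
    if len(d)==0: return None
    return z['R'].T@(ray(z,u,v)*np.median(d)-z['t'])
def Pz(f,u,v,h,ax=2):
    z=np.load(f'pics/{f}.npz'); c=-z['R'].T@z['t']; w=z['R'].T@ray(z,u,v); return c+w*(h-c[ax])/w[ax]
def proj(f,X):
    z=np.load(f'pics/{f}.npz'); return cv2.projectPoints(np.array(X,float).reshape(-1,3),cv2.Rodrigues(z['R'])[0],z['t'],z['mtx'],z['distortion'])[0][:,0]
E
python3 - <<'E'
from h import *
shot('scene','s0'); shot('side','d0'); shot('wrist','w0')
for n in('scene','side','wrist'):
    p=camera_params(n); print(n, -np.array(p['R']).T@np.array(p['t']), np.array(p['R'])[2])
s=read_state(); print(s)
E
```

```text
pics
scene [ 166.37611799 -193.59816762 1326.23448916] [ 0.26673303  0.17016313 -0.94862954]
side [ 267.82196641 -909.39411612 1156.17206558] [ 0.17407495  0.67413047 -0.7178064 ]
wrist [193.13338993 599.61661055 382.70737531] [ 0.26445246 -0.1259533  -0.95613841]
{'time_s': 0.15, 'qpos': array([ 1.10998596e+00,  4.23670479e-01,  1.63044167e+00, -8.19162316e-07,
        1.08861162e+00, -1.90076490e-02]), 'joint_vel': array([ 0.0002318 , -0.00224456, -0.00223339, -0.00066168,  0.00072853,
        0.0008327 ]), 'joint_torque': array([ 1.41840833e-04, -5.44980597e+01, -2.73918575e+01,  6.44396874e-02,
        2.04823120e-02, -7.52318647e-05]), 'eef_pos': array([267.03219555, 564.63485762, 215.70564578]), 'ee_rot': array([-1.54398759,  0.34674371, -0.34631975]), 'contact_force': array([ 1.05213342, -0.49143661, -0.21804826]), 'torque': array([-0.00170034,  0.01286928, -0.03257018]), 'opening': 87.6107705951049}
```

View pics/s0.png

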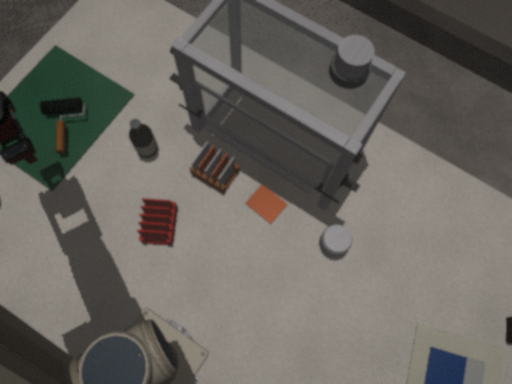

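View pics/d0.png

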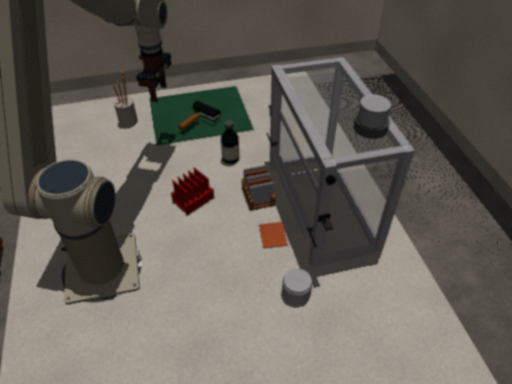

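View pics/w0.png

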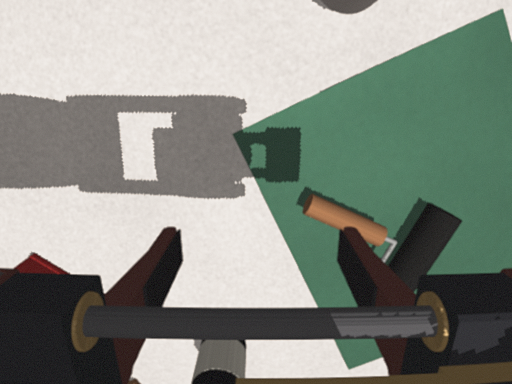

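Scene view: the wooden rack with copper and zinc plates is at (215,168). The red look-alike is at (158,222), the copper plate at (267,204), the tin at (336,241), the bottle at (143,140) and the hood at upper middle. The rack meant is the wooden one, which stands in front of the left half of the doorway. I'll confirm it in an enlarged crop.

Run:
```python
from h import *
crop('s0',110,60,380,260,2.9,'s0c'); crop('d0',160,50,430,310,2.3,'d0c')
```

```text
(no output)
```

View pics/s0c.png

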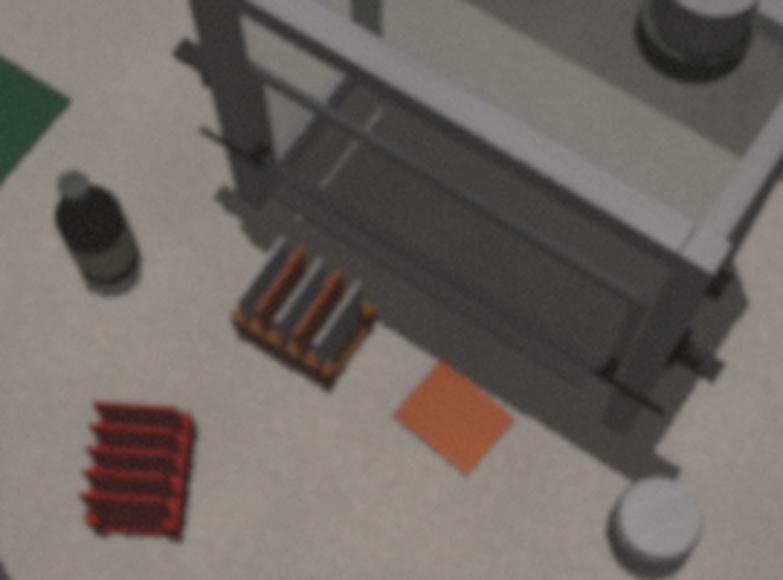

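View pics/d0c.png

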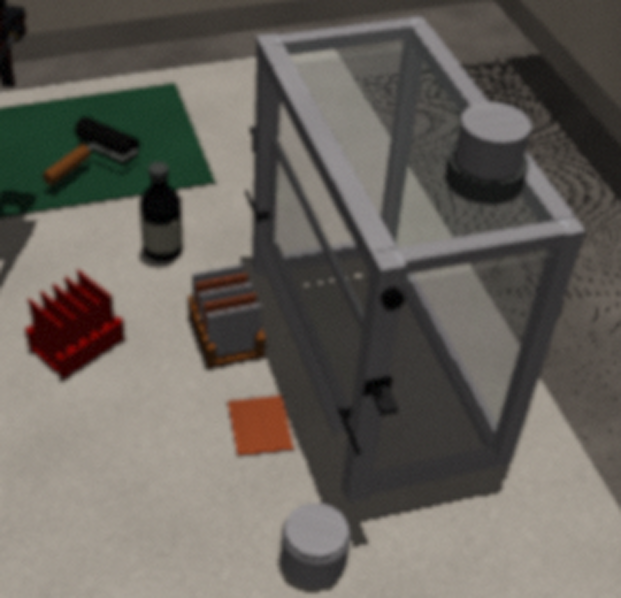

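```bash
python3 - <<'E'
from h import *
from scipy.optimize import least_squares
def tri(a,b):
    f=lambda X: np.r_[proj('s0',X)[0]-a,proj('d0',X)[0]-b]
    r=least_squares(f,[700,100,150]); return r.x.round(1),r.fun.round(1)
S=lambda x,y:(x/2.9+110-.5,y/2.9+60-.5)
D=lambda x,y:(x/2.3+160-.5,y/2.3+50-.5)
print('ptrL',tri(S(203,130),D(248,192)));print('ptrR',tri(S(662,411),D(357,451)))
print('mkL',tri(S(183,48),D(254,135)));print('mkR',tri(S(718,368),D(392,410)))
for n,u,v in [('topL',190,45),('topR',345,150),('tin',336,236),('plate',267,204),('rk',215,165),('railL',215,128),('bottle',145,147)]:
    print(n,P('s0',u,v))
for n,u,v in [('tin',297,279),('plate',273,235),('sash',300,150)]: print('d',n,P('d0',u,v))
E
python3 - <<'E'
import sys; sys.path.insert(0,'.')
import os; os.chdir('.')
from h import *
crop('s0',165,60,265,140,8,'a'); crop('s0',280,130,380,210,8,'b'); crop('s0',180,120,280,200,8,'c');
crop('d0',235,85,335,160,8,'e');crop('d0',260,180,360,255,8,'f')
E
```

```text
ptrL (array([620.2, 345.8, 135.2]), array([ 0.4, -0.7, -0.8,  0.4]))
ptrR (array([ 617.7, -181.8,  138.8]), array([ 0.1, -0.1, -0.1,  0.1]))
mkL (array([641.4, 372. , 224.7]), array([-0.3,  0.6,  0.8, -0.4]))
mkR (array([ 643.3, -203.1,  232.8]), array([ 0.2, -0.3, -0.4,  0.2]))
topL [647.60076274 288.7486328  419.22303462]
topR [ 621.47169967 -139.16605755  412.80952862]
tin [ 553.53053719 -228.19694845   70.12959354]
plate [543.66608454  -9.94390278   4.38147614]
rk [546.35563129 177.03945134  49.34781896]
railL [630.24954559 232.85326687  89.43517628]
bottle [469.3280637  369.30334895  81.8395876 ]
d tin [ 554.04869647 -232.41616928   69.51186389]
d plate [546.89301773 -12.26331051   6.67017479]
d sash [648.63818211  73.9032302  273.50597621]
```

View pics/a.png

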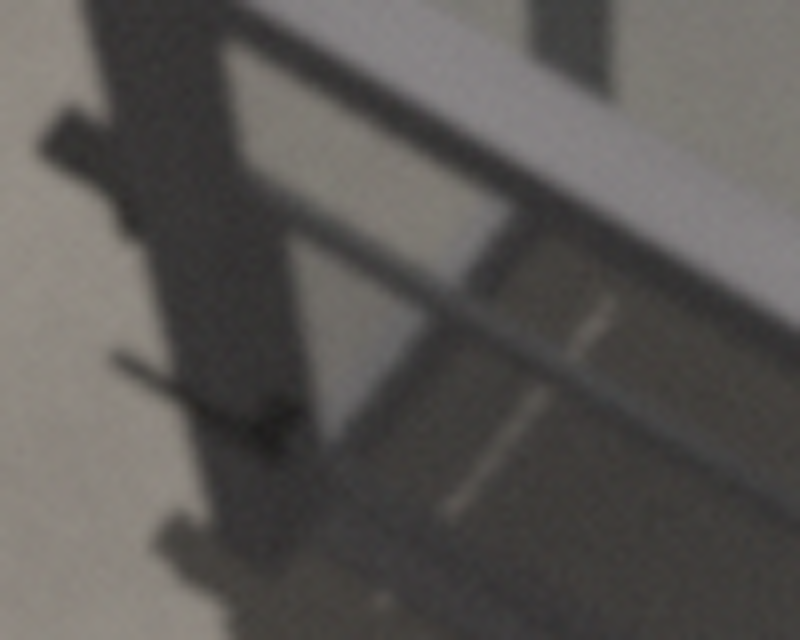

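View pics/b.png

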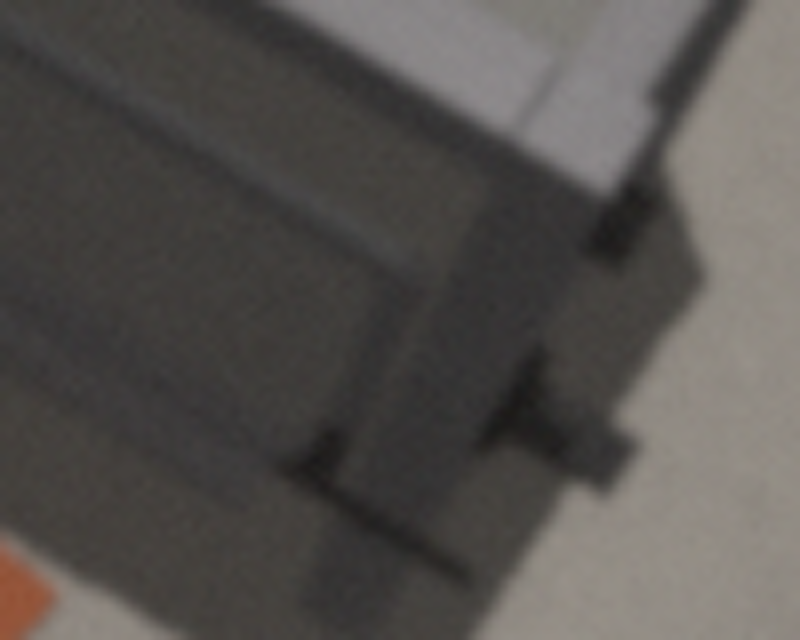

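View pics/c.png

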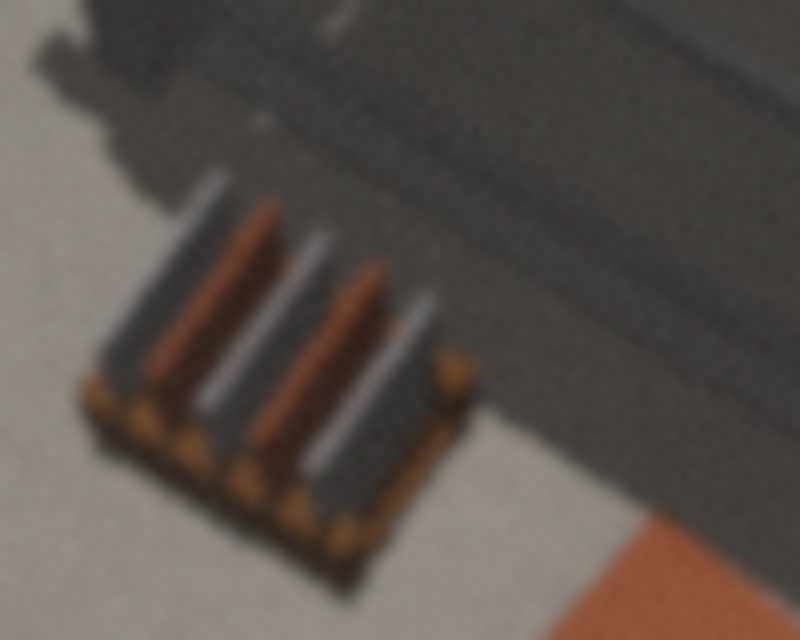

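View pics/e.png

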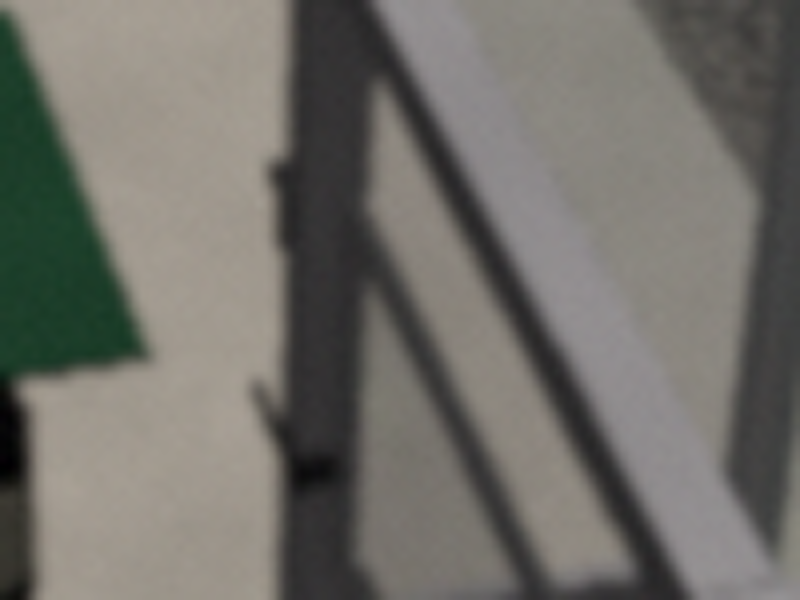

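View pics/f.png

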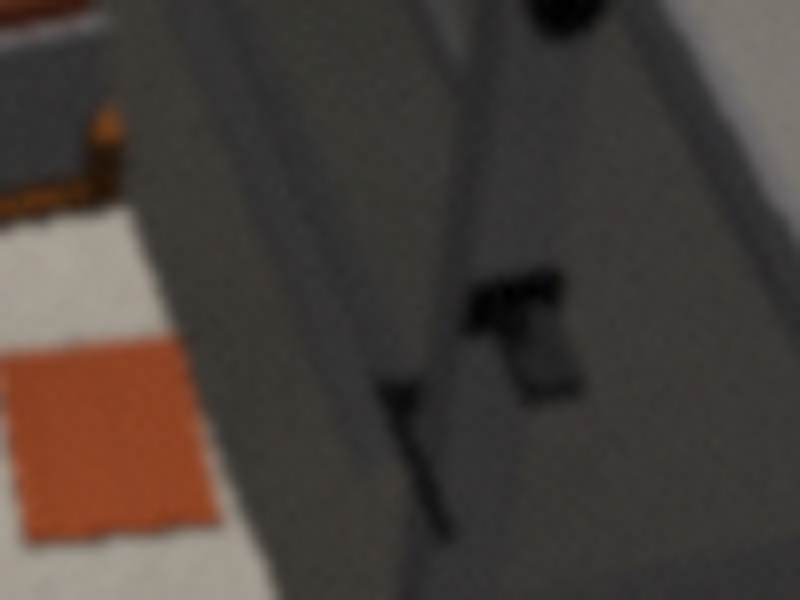

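Run:
```python
from h import *
C=lambda x,y:(x/8+180-.5,y/8+120-.5)
for n,c,h in [('rearL top',(85,395),45),('rearR top',(345,560),45),('frontR top',(465,365),45),('rearL bot',(100,445),0),('rearR bot',(345,600),0)]:
    print(n,Pz('s0',*C(*c),h).round(1))
# depth-based cloud
z=np.load('pics/s0.npz')
im,d=z['im'],z['d']
v,u=np.mgrid[0:384,0:512]
q=cv2.undistortPoints(np.stack([u,v],-1).reshape(-1,1,2).astype(float),z['mtx'],z['distortion'])[:,0].reshape(384,512,2)
X=(np.dstack([q,np.ones((384,512))])*d[...,None]-z['t'])@z['R']
np.save('pics/X.npy',X)
m=(d>0)&(u>185)&(u<245)&(v>135)&(v<200)&(X[...,2]>15)&(X[...,0]<600)
p=X[m]; print(len(p),p.min(0),p.max(0))
hh=p[:,2]>85; print('tops',p[hh].min(0),p[hh].max(0)); print(cv2.minAreaRect(p[:,:2].astype(np.float32)))
for n,(uu,vv) in {'tabR':(354,187),'tabRin':(348,183),'tabL':(174,77),'tabL2':(178,82),'ptrR':(330,197),'ptrL':(184,107),'rail':(270,165),'rail2':(240,148)}.items(): print(n,X[vv-1:vv+2,uu-1:uu+2].reshape(-1,3).round(0)[[1,4,7]].tolist())
```

```text
rearL top [496.7 232.1  45. ]
rearR top [497.2 115.7  45. ]
frontR top [584.6 122.5  45. ]
rearL bot [494.9 230.3   0. ]
rearR bot [495.8 117.5   0. ]
1318 [493.2169643  118.36647596  15.04142934] [588.21325383 235.93535978 105.74815869]
tops [501.08713808 131.23043276  85.10479514] [582.34415184 227.59274589 105.74815869]
((540.537109375, 177.7314453125), (92.38609313964844, 118.09273529052734), 1.6626819372177124)
tabR [[634.0, -196.0, 244.0], [632.0, -198.0, 242.0], [631.0, -199.0, 240.0]]
tabRin [[636.0, -179.0, 241.0], [633.0, -180.0, 244.0], [631.0, -181.0, 241.0]]
tabL [[637.0, 359.0, 244.0], [636.0, 359.0, 240.0], [635.0, 359.0, 238.0]]
tabL2 [[632.0, 342.0, 242.0], [631.0, 343.0, 237.0], [626.0, 338.0, 243.0]]
ptrR [[615.0, -157.0, 147.0], [615.0, -159.0, 143.0], [616.0, -160.0, 132.0]]
ptrL [[673.0, 392.0, -2.0], [616.0, 327.0, 141.0], [616.0, 328.0, 134.0]]
rail [[623.0, 36.0, 94.0], [623.0, 35.0, 88.0], [621.0, 34.0, 85.0]]
rail2 [[623.0, 139.0, 83.0], [618.0, 136.0, 89.0], [616.0, 135.0, 87.0]]
```

Emit:
drive_tool(
  steps=[0,0,0,0,-50,0,80,0,0,0,0,-50,0,80,0,0,0,0,-50,0,80],
)

```text
time_s: 0.52
eef_pos: [267.0, 564.7, 367.5]
ee_rot: [-1.544, 0.347, -0.346]
contact_force: [-0.1, 1.1, -0.4]
opening: 79.7
```

```bash
cat >> h.py <<'E'
from scipy.spatial.transform import Rotation as Ro
def st():
    s=read_state(); R=Ro.from_rotvec(s['ee_rot']).as_matrix(); q=s['qpos']
    print('t',round(s['time_s'],2),'q',q.round(3),'p',s['eef_pos'].round(1),'F',s['contact_force'].round(1),'op',round(s['opening'],1)); print('x',R[:,0].round(3),'y',R[:,1].round(3),'z',R[:,2].round(3))
    open('log.txt','a').write(repr((list(q),list(s['eef_pos']),list(s['ee_rot'])))+'\n')
    return s,R
def fore(s,R):
    q=s['qpos'];a=q[1]+q[2]; f=np.array([np.sin(a)*np.cos(q[0]),np.sin(a)*np.sin(q[0]),np.cos(a)]); return R.T@f
E
python3 - <<'E'
from h import *
s,R=st(); print(fore(s,R))
E
```

```text
t 0.53 q [ 1.11   0.294  1.467  0.     1.381 -0.019] p [267.  564.7 367.5] F [-0.1  1.1 -0.4] op 79.7
x [ 0.904 -0.428 -0.   ] y [-0.    -0.001 -1.   ] z [ 0.428  0.904 -0.001]
[0.01865223 0.18831216 0.98193209]
```

Emit:
drive_tool(
  steps=[0,0.034,0.18,0,0,0,80,0,0.034,0.18,0,0,0,80],
)

```text
time_s: 0.78
eef_pos: [266.7, 565.9, 368.0]
ee_rot: [-1.433, 0.668, -0.112]
contact_force: [-0.4, -0.2, -1.2]
opening: 80.0
```

Run:
```python
from h import *
s,R=st(); print(fore(s,R))
```

```text
t 0.78 q [ 0.932  0.317  1.48   0.365  1.414 -0.2  ] p [266.7 565.9 368. ] F [-0.4 -0.2 -1.2] op 80.0
x [ 0.815 -0.457 -0.357] y [-0.316  0.166 -0.934] z [ 0.486  0.874 -0.009]
[0.19605967 0.15588615 0.96812195]
```

Emit:
drive_tool(
  steps=[0.02,0.034,0.18,-40,0,0,80,0.02,0.034,0.18,-40,0,0,80,0.02,0.034,0.18,-40,0,0,80,0.02,0.034,0.18,-40,0,0,80],
)

```text
time_s: 1.27
eef_pos: [160.5, 633.8, 459.3]
ee_rot: [-1.043, 1.242, 0.325]
contact_force: [-0.5, -0.1, 0.0]
opening: 80.3
```

```bash
cat >> log.txt <<'E'
([1.10998596,4.23670479e-01,1.63044167,0,1.08861162,-0.0190],[267.03,564.63,215.7],[-1.54398759,0.34674371,-0.34631975])
E
cat > fk.py <<'E'
from h import *
from scipy.optimize import least_squares
Rz=lambda a:Ro.from_euler('z',a).as_matrix();Ry=lambda a:Ro.from_euler('y',a).as_matrix()
def fk(q,p):
    h,r0,l1,e,l2,l3=p
    A=Rz(q[0]); X=A@np.array([r0,0,h]); A=A@Ry(q[1]); X=X+A@[0,0,l1]; A=A@Ry(q[2]); X=X+A@[e,0,l2]; A=A@Rz(q[3])@Ry(q[4]); X=X+A@[0,0,l3]; A=A@Rz(q[5])
    return X,A
def data(): return [eval(l) for l in open('log.txt')]
def fit():
    D=data(); r=least_squares(lambda p:np.concatenate([fk(q,p)[0]-np.array(x) for q,x,_ in D]),[300,0,450,0,450,250]); 
    T=sum(fk(q,r.x)[1].T@Ro.from_rotvec(w).as_matrix() for q,_,w in D); U,_,V=np.linalg.svd(T); T=U@V
    return r.x,T,r.fun
E
python3 - <<'E'
from fk import *
s,R=st(); print(fore(s,R)); p,T,f=fit(); print(p.round(1),T.round(3),abs(f).max())
for q,_,w in data(): print(np.linalg.norm((fk(q,p)[1]@T).T@Ro.from_rotvec(w).as_matrix()-np.eye(3)))
E
```

```text
t 1.27 q [ 0.862  0.319  1.604  1.089  1.466 -0.296] p [160.5 633.8 459.3] F [-0.5 -0.1  0. ] op 80.3
x [ 0.347 -0.317 -0.882] y [-0.709  0.527 -0.468] z [ 0.614  0.788 -0.042]
[0.28980515 0.10444446 0.95136971]
[354.7   7.  511.8  57.3 489.4 329.7] [[-0.  0. -1.]
 [-1. -0.  0.]
 [-0.  1.  0.]] 10.806458540228732
2.8526096881914307e-06
2.8526096878647458e-06
8.55782906442798e-06
2.852609687397708e-06
```

```bash
cat >> fk.py <<'E'
LO=np.array([-3,-.9,.09,-1.31,.11,-2.54]);HI=np.array([3,2.11,2.58,4.45,2.69,2.54])
def ik(X,Rt,p,T,q0):
    f=lambda q:np.r_[(fk(q,p)[0]-X)/100,(fk(q,p)[1]@T-Rt).ravel()]
    r=least_squares(f,np.clip(q0,LO+.01,HI-.01),bounds=(LO,HI)); return r.x,np.abs(r.fun).max()
def pose(yaw,pitch,flip=1):  # pitch down from horizontal; y tool = dir; z tool horizontal
    y=np.array([np.cos(pitch)*np.cos(yaw),np.cos(pitch)*np.sin(yaw),-np.sin(pitch)]); z=flip*np.array([-np.sin(yaw),np.cos(yaw),0]); return np.stack([np.cross(y,z),y,z],1)
E
python3 - <<'E'
from fk import *
p,T,f=fit()
for X in ([560,20,55],[620,0,60],[620,0,150],[500,175,60],[675,175,40],[560,0,300]):
  for pd in (15,25,35):
    for fl in (1,-1):
      b=min((ik(np.array(X),pose(0,np.radians(pd),fl),p,T,q0) for q0 in ([0,0,2.3,3.1,.5,1.5],[0,0,2.3,3.1,.5,-1.5])),key=lambda r:r[1])
      print(X,pd,fl,b[0].round(2),round(b[1],3))
E
```

```text
[560, 20, 55] 15 1 [0.08 1.12 2.38 3.22 1.66 1.6 ] 0.0
[560, 20, 55] 15 -1 [ 0.08  1.12  2.38  3.22  1.66 -1.54] 0.0
[560, 20, 55] 25 1 [0.08 0.93 2.42 3.21 1.34 1.59] 0.0
[560, 20, 55] 25 -1 [ 0.08  0.93  2.42  3.21  1.34 -1.56] 0.0
[560, 20, 55] 35 1 [0.07 0.74 2.41 3.21 0.97 1.57] 0.0
[560, 20, 55] 35 -1 [ 0.07  0.74  2.41  3.21  0.97 -1.57] 0.0
[620, 0, 60] 15 1 [-0.    1.03  2.29  3.14  1.49  1.57] 0.0
[620, 0, 60] 15 -1 [ 0.    1.03  2.29  3.14  1.49 -1.57] 0.0
[620, 0, 60] 25 1 [-0.    0.87  2.31  3.14  1.17  1.57] 0.0
[620, 0, 60] 25 -1 [ 0.    0.87  2.31  3.14  1.17 -1.57] 0.0
[620, 0, 60] 35 1 [-0.    0.71  2.3   3.14  0.83  1.57] 0.0
[620, 0, 60] 35 -1 [ 0.    0.71  2.3   3.14  0.83 -1.57] 0.0
[620, 0, 150] 15 1 [-0.    0.76  2.38  3.14  1.31  1.57] 0.0
[620, 0, 150] 15 -1 [ 0.    0.76  2.38  3.14  1.31 -1.57] 0.0
[620, 0, 150] 25 1 [-0.    0.59  2.38  3.14  0.95  1.57] 0.0
[620, 0, 150] 25 -1 [ 0.    0.59  2.38  3.14  0.95 -1.57] 0.0
[620, 0, 150] 35 1 [-0.    0.45  2.33  3.14  0.59  1.57] 0.0
[620, 0, 150] 35 -1 [ 0.    0.45  2.33  3.14  0.59 -1.57] 0.0
[500, 175, 60] 15
[... 365 characters left out ...]
 1.04 2.09 3.6  1.3  1.56] 0.0
[675, 175, 40] 15 -1 [ 0.46  1.04  2.09  3.6   1.3  -1.58] 0.0
[675, 175, 40] 25 1 [0.44 0.9  2.11 3.61 1.02 1.51] 0.0
[675, 175, 40] 25 -1 [ 0.44  0.9   2.11  3.61  1.02 -1.63] 0.0
[675, 175, 40] 35 1 [0.41 0.79 2.09 3.65 0.72 1.41] 0.0
[675, 175, 40] 35 -1 [ 0.41  0.79  2.09  3.65  0.72 -1.73] 0.0
[560, 0, 300] 15 1 [-0.    0.19  2.55  3.14  0.9   1.57] 0.0
[560, 0, 300] 15 -1 [ 0.    0.19  2.55  3.14  0.9  -1.57] 0.0
[560, 0, 300] 25 1 [-0.    0.02  2.49  3.14  0.5   1.57] 0.0
[560, 0, 300] 25 -1 [ 0.    0.02  2.49  3.14  0.5  -1.57] 0.0
[560, 0, 300] 35 1 [-0.   -0.07  2.39  3.14  0.14  1.57] 0.0
[560, 0, 300] 35 -1 [ 0.   -0.07  2.39  3.14  0.14 -1.57] 0.0
```

```bash
cat >> fk.py <<'E'
def rows(cur,goals,grip,rnd=3):
    """cur,(R,p); goals list of (R,p)-> rows turn first then shift in new axes"""
    R,x=cur; out=[]
    for G,g in goals:
        w=Ro.from_matrix(R.T@G).as_rotvec().round(3); R2=R@Ro.from_rotvec(w).as_matrix()
        d=(R2.T@(g-x)).round(0); x=x+R2@d; R=R2
        out+=[*w.tolist(),*d.tolist(),grip]
    return out
E
python3 - <<'E'
from fk import *
p,T,f=fit(); q0=np.array(data()[-2][0]); print(q0)
q1,e=ik(np.array([540,0,200]),pose(0,np.radians(20),-1),p,T,[0,.5,2.4,3.1,.8,-1.5]); print(q1.round(2),e)
# two stage: wrist flip first with q1 partially
for t in np.linspace(0,1,11):
    q=q0+(q1-q0)*t; X,A=fk(q,p); A=A@T; print(t.round(1),X.round(0),A[:,1].round(2),'wrist',(X-A[:,1]*330).round(0))
E
```

```text
[ 1.10998596  0.42367048  1.63044167  0.          1.08861162 -0.019     ]
[ 0.    0.49  2.57  3.14  1.15 -1.57] 5.218225851422176e-13
0.0 [277. 559. 213.] [-0. -0. -1.] wrist [278. 559. 543.]
0.1 [232. 528. 186.] [-0.28  0.08 -0.96] wrist [323. 502. 502.]
0.2 [202. 522. 185.] [-0.47  0.25 -0.85] wrist [358. 439. 464.]
0.3 [199. 530. 203.] [-0.55  0.48 -0.69] wrist [380. 373. 430.]
0.4 [232. 540. 228.] [-0.48  0.71 -0.52] wrist [389. 306. 399.]
0.5 [298. 533. 252.] [-0.27  0.89 -0.37] wrist [387. 239. 373.]
0.6 [384. 496. 267.] [ 0.04  0.97 -0.26] wrist [373. 177. 351.]
0.7 [473. 419. 268.] [ 0.38  0.9  -0.2 ] wrist [348. 120. 334.]
0.8 [541. 302. 255.] [ 0.68  0.7  -0.21] wrist [315.  71. 322.]
0.9 [568. 156. 230.] [ 0.89  0.38 -0.26] wrist [275.  31. 315.]
1.0 [540.  -0. 200.] [ 0.94  0.   -0.34] wrist [230.  -0. 313.]
```

Run:
```python
from fk import *
p,T,f=fit(); D=data(); q0=np.array(D[-1][0]); print(q0.round(2))
q1,e=ik(np.array([560,0,200]),pose(0,np.radians(25),-1),p,T,[0,.5,2.4,3.1,.8,-1.5]); print(q1.round(2),e)
N=16; G=[]
for t in np.linspace(0,1,N+1):
    q=q0+(q1-q0)*t; X,A=fk(q,p); A=A@T; G.append((A,X))
    if t*N%2==0: print(t.round(1),X.round(0),A[:,1].round(2))
r=rows(G[0],G[1:],80)
for i in range(N): print(r[7*i:7*i+7])
```

```text
[ 0.86  0.32  1.6   1.09  1.47 -0.3 ]
[ 0.    0.39  2.51  3.14  0.89 -1.57] 9.030909353668903e-10
0.0 [161. 635. 464.] [-0.71  0.53 -0.47]
0.1 [220. 641. 474.] [-0.62  0.74 -0.28]
0.2 [303. 629. 478.] [-0.41  0.91 -0.11]
0.4 [401. 590. 470.] [-0.11  0.99 -0.  ]
0.5 [499. 517. 443.] [0.22 0.97 0.04]
0.6 [578. 410. 399.] [0.54 0.84 0.  ]
0.8 [621. 279. 339.] [ 0.79  0.61 -0.1 ]
0.9 [617. 136. 270.] [ 0.92  0.31 -0.25]
1.0 [560.  -0. 200.] [ 0.91 -0.   -0.42]
[0.099, 0.014, 0.112, 1.0, -17.0, 21.0, 80]
[0.115, 0.016, 0.1, 1.0, -20.0, 26.0, 80]
[0.129, 0.017, 0.087, 1.0, -24.0, 31.0, 80]
[0.142, 0.018, 0.073, 3.0, -26.0, 37.0, 80]
[0.152, 0.017, 0.059, 5.0, -28.0, 42.0, 80]
[0.161, 0.017, 0.044, 7.0, -29.0, 47.0, 80]
[0.167, 0.016, 0.029, 10.0, -30.0, 51.0, 80]
[0.171, 0.016, 0.014, 12.0, -29.0, 56.0, 80]
[0.175, 0.016, -0.002, 16.0, -29.0, 60.0, 80]
[0.175, 0.016, -0.015, 21.0, -29.0, 63.0, 80]
[0.175, 0.016, -0.03, 24.0, -26.0, 65.0, 80]
[0.174, 0.016, -0.043, 28.0, -25.0, 67.0, 80]
[0.169, 0.018, -0.057, 33.0, -24.0, 68.0, 80]
[0.166, 0.018, -0.069, 38.0, -21.0, 68.0, 80]
[0.159, 0.021, -0.08, 42.0, -19.0, 67.0, 80]
[0.153, 0.022, -0.092, 46.0, -18.0, 66.0, 80]
```

Run:
```python
from fk import *
p,T,f=fit(); D=data(); q0=np.array(D[-1][0])
for X in ([540,0,300],[560,0,280]):
  for pd in (10,15,25): 
    q1,e=ik(np.array(X),pose(0,np.radians(pd),-1),p,T,[0,.5,2.4,3.1,.8,-1.5]); print(X,pd,q1.round(2),e)
q1,e=ik(np.array([550,0,270]),pose(0,np.radians(20),-1),p,T,[0,.5,2.4,3.1,.8,-1.5]); print(q1.round(2),e)
q1[0]=.8
N=15; G=[]
for t in np.linspace(0,1,N+1):
    q=q0+(q1-q0)*t; X,A=fk(q,p); A=A@T; G.append((A,X))
    if round(t*N)%2==0: print(t.round(1),X.round(0),A[:,1].round(2),'body',(X-A[:,1]*61).round(0))
r=rows(G[0],G[1:],80)
for i in range(N): print(r[7*i:7*i+7])
```

```text
[540, 0, 300] 10 [-0.    0.22  2.58  3.14  1.   -1.57] 0.09936473124478652
[540, 0, 300] 15 [-0.    0.14  2.58  3.14  0.86 -1.57] 0.02858944696852973
[540, 0, 300] 25 [ 0.   -0.02  2.53  3.14  0.5  -1.57] 4.5236037138352e-12
[560, 0, 280] 10 [ 0.    0.39  2.57  3.14  1.21 -1.57] 2.2737367544323206e-15
[560, 0, 280] 15 [ 0.    0.27  2.55  3.14  0.99 -1.57] 3.649403002015106e-11
[560, 0, 280] 25 [ 0.    0.08  2.5   3.14  0.58 -1.57] 1.1368683772161603e-15
[ 0.    0.19  2.55  3.14  0.83 -1.57] 3.164135620181696e-15
0.0 [161. 635. 464.] [-0.71  0.53 -0.47] body [204. 603. 492.]
0.1 [154. 659. 486.] [-0.67  0.69 -0.27] body [195. 617. 503.]
0.3 [173. 673. 502.] [-0.55  0.83 -0.09] body [206. 622. 507.]
0.4 [213. 671. 502.] [-0.34  0.94  0.02] body [234. 614. 500.]
0.5 [266. 650. 481.] [-0.09  0.99  0.06] body [271. 590. 477.]
0.7 [319. 606. 439.] [0.17 0.98 0.02] body [308. 546. 438.]
0.8 [361. 538. 378.] [ 0.41  0.91 -0.09] body [336. 483. 384.]
0.9 [383. 447. 307.] [ 0.59  0.77 -0.25] body [347. 400. 322.]
[0.066, -0.016, 0.115, -16.0, 9.0, 5.0, 80]
[0.08, -0.008, 0.104, -12.0, 5.0, 8.0, 80]
[0.094, -0.002, 0.09, -9.0, 0.0, 11.0, 80]
[0.106, 0.003, 0.074, -5.0, -3.0, 14.0, 80]
[0.115, 0.008, 0.058, -1.0, -6.0, 17.0, 80]
[0.122, 0.01, 0.041, 3.0, -11.0, 19.0, 80]
[0.128, 0.013, 0.023, 8.0, -13.0, 23.0, 80]
[0.131, 0.014, 0.006, 13.0, -16.0, 26.0, 80]
[0.132, 0.015, -0.012, 17.0, -19.0, 28.0, 80]
[0.132, 0.014, -0.028, 23.0, -21.0, 30.0, 80]
[0.129, 0.014, -0.044, 28.0, -22.0, 33.0, 80]
[0.126, 0.013, -0.058, 33.0, -23.0, 34.0, 80]
[0.121, 0.012, -0.071, 38.0, -23.0, 36.0, 80]
[0.115, 0.01, -0.083, 42.0, -23.0, 36.0, 80]
[0.108, 0.01, -0.093, 48.0, -23.0, 37.0, 80]
```

Emit:
drive_tool(
  steps=[0.066,-0.016,0.115,-16,9,5,80,0.08,-0.008,0.104,-12,5,8,80,0.094,-0.002,0.09,-9,0,11,80,0.106,0.003,0.074,-5,-3,14,80,0.115,0.008,0.058,-1,-6,17,80],
)

```text
time_s: 1.9
eef_pos: [185.6, 680.1, 495.2]
ee_rot: [-0.374, 1.465, 0.351]
contact_force: [-0.7, 1.6, -1.0]
opening: 79.6
```

Run:
```python
from fk import *
s,R=st();p,T,f=fit(); print(p.round(1),abs(f).max())
```

```text
t 1.9 q [ 0.859  0.3    1.893  1.781  1.235 -0.72 ] p [185.6 680.1 495.2] F [-0.7  1.6 -1. ] op 79.6
x [ 0.076  0.003 -0.997] y [-0.449  0.893 -0.032] z [0.89  0.45  0.069]
[334.1 -19.3 557.2  77.4 507.3 327.9] 11.088866099036125
```

Emit:
drive_tool(
  steps=[0.122,0.01,0.041,3,-11,19,80,0.128,0.013,0.023,8,-13,23,80,0.131,0.014,0.006,13,-16,26,80,0.132,0.015,-0.012,17,-19,28,80,0.132,0.014,-0.028,23,-21,30,80],
)

```text
time_s: 2.52
eef_pos: [323.0, 628.6, 432.7]
ee_rot: [0.151, 1.583, -0.125]
contact_force: [0.5, -0.3, 0.6]
opening: 80.1
```

Run:
```python
from fk import *
s,R=st();p,T,f=fit(); print(p.round(1),abs(f).max())
for q,x,w in data(): print((fk(q,p)[0]-x).round(1), ((fk(q,p)[1]@T).T@(fk(q,p)[0]-x)).round(1))
```

```text
t 2.52 q [ 0.841  0.298  2.151  2.471  1.011 -1.145] p [323.  628.6 432.7] F [ 0.5 -0.3  0.6] op 80.1
x [-0.015  0.018 -1.   ] y [0.174 0.985 0.015] z [ 0.985 -0.174 -0.018]
[333.8 -23.4 564.1  81.9 510.8 329. ] 11.304322166875465
[11.3 -4.   0.2] [11.9 -0.2  1.2]
[ 6.1 -4.   0.1] [ 6.8 -2.8 -0.5]
[ 9.7 -7.2 -6.6] [11.9  6.6 -2.4]
[-0.3 -1.2  3.2] [-2.6 -1.9 -1.3]
[0.2 0.3 3.3] [-3.2  0.1  0.5]
[ 4.5 -2.6 -0.2] [ 0.1 -1.8  4.9]
```

```bash
python3 - <<'E'
s=open('fk.py').read()
s=s.replace("h,r0,l1,e,l2,l3=p","h,r0,l1,e,l2,l3,d,tx,ty=p").replace("np.array([r0,0,h])","np.array([r0,d,h])").replace("A=A@Rz(q[5])","A=A@Rz(q[5]); X=X+A@[tx,ty,0]").replace("250])","250,0,0,0])")
open('fk.py','w').write(s)
E
python3 - <<'E'
from fk import *
p,T,f=fit(); print(p.round(1),abs(f).max())
E
```

```text
[312.4   0.  563.1  77.5 484.9 316.   11.9   0.    0. ] 0.0019329558633671695
```

Emit:
drive_tool(
  steps=[0.129,0.014,-0.044,28,-22,33,80,0.126,0.013,-0.058,33,-23,34,80,0.121,0.012,-0.071,38,-23,36,80,0.115,0.01,-0.083,35,-23,36,80,0.108,0.01,-0.093,20,-23,37,80],
)

```text
time_s: 3.15
eef_pos: [422.5, 442.8, 285.4]
ee_rot: [0.338, 1.6, -0.878]
contact_force: [1.5, -0.0, 0.1]
opening: 80.0
```

Run:
```python
from fk import *
s,R=st();p,T,f=fit(); print(p.round(1),abs(f).max())
```

```text
t 3.15 q [ 0.782  0.263  2.368  3.121  0.705 -1.566] p [422.5 442.8 285.4] F [ 1.5 -0.   0.1] op 80.0
x [-0.239 -0.253 -0.938] y [ 0.655  0.671 -0.348] z [ 0.717 -0.697  0.006]
[312.4   0.  563.1  77.5 484.9 316.   11.9   0.    0. ] 0.002664227150575016
```

```bash
cat > plan.py <<'E'
from fk import *
def plan(Xs,N,grip,joint=False):
    """Xs: list of (X,yaw_deg,pitch_deg); cart-interp from current, IK check"""
    s=read_state(); q=s['qpos']; R=Ro.from_rotvec(s['ee_rot']).as_matrix(); x=np.array(s['eef_pos'])
    p,T,f=fit(); cur=(R,x); G=[]
    for (X,yw,pd),n in zip(Xs,N):
        X=np.array(X,float); Rt=pose(np.radians(yw),np.radians(pd),-1)
        if joint: qe,e=ik(X,Rt,p,T,q)
        w=Ro.from_matrix(R.T@Rt).as_rotvec(); q00=q.copy()
        for i in range(1,n+1):
            t=i/n
            if joint: qq=q00+(qe-q00)*t; g=fk(qq,p); g=(g[1]@T,g[0])
            else: g=(R@Ro.from_rotvec(w*t).as_matrix(),x+(X-x)*t)
            qn,e=ik(g[1],g[0],p,T,q)
            print(g[1].round(0),'q',qn.round(2),'e%.3f'%e,'dq/lim',(abs(qn-q)*8/np.array([2.39,2.39,3.01,3.14,3.14,3.14])).max().round(2)); q=qn; G.append(g)
        R,x=Rt,X
    r=rows(cur,G,grip)
    for i in range(len(G)): print(str(r[7*i:7*i+7])[1:-1]+',')
E
python3 - <<'E'
from plan import *
plan([([545,0,200],0,15),([560,0,50],0,15)],[6,4],80,joint=True)
E
```

```text
[473. 377. 266.] q [ 0.64  0.33  2.4   3.12  0.81 -1.57] e0.000 dq/lim 0.46
[511. 305. 249.] q [ 0.51  0.39  2.43  3.11  0.92 -1.57] e0.000 dq/lim 0.46
[538. 229. 233.] q [ 0.37  0.45  2.45  3.11  1.03 -1.57] e0.000 dq/lim 0.46
[552. 152. 220.] q [ 0.23  0.52  2.48  3.1   1.14 -1.57] e0.000 dq/lim 0.46
[554.  75. 209.] q [ 0.09  0.58  2.51  3.1   1.24 -1.57] e0.000 dq/lim 0.46
[545.  -0. 200.] q [-0.05  0.64  2.54  3.09  1.35 -1.57] e0.000 dq/lim 0.46
[556.  -0. 166.] q [-0.05  0.77  2.51  3.09  1.44 -1.58] e0.000 dq/lim 0.41
[563.  -0. 129.] q [-0.05  0.89  2.47  3.09  1.52 -1.58] e0.000 dq/lim 0.41
[564.  -0.  90.] q [-0.05  1.01  2.43  3.1   1.61 -1.58] e0.000 dq/lim 0.41
[560.  -0.  50.] q [-0.05  1.13  2.4   3.1   1.7  -1.59] e0.000 dq/lim 0.41
0.126, 0.044, 0.015, 19.0, 6.0, 83.0, 80,
0.125, 0.043, 0.014, 18.0, 2.0, 81.0, 80,
0.127, 0.042, 0.015, 17.0, 0.0, 80.0, 80,
0.126, 0.041, 0.014, 15.0, -2.0, 79.0, 80,
0.128, 0.039, 0.015, 13.0, -5.0, 76.0, 80,
0.128, 0.039, 0.016, 11.0, -7.0, 75.0, 80,
-0.001, 0.0, -0.0, 30.0, 20.0, 0.0, 80,
-0.0, 0.0, -0.0, 34.0, 16.0, 0.0, 80,
0.0, 0.0, -0.0, 37.0, 11.0, 0.0, 80,
0.001, -0.0, -0.0, 40.0, 7.0, 0.0, 80,
```

Run:
```python
from plan import *
plan([([545,0,200],0,15)],[9],80,joint=True)
```

```text
[457. 400. 272.] q [ 0.69  0.3   2.39  3.12  0.78 -1.57] e0.000 dq/lim 0.31
[487. 354. 260.] q [ 0.6   0.35  2.41  3.11  0.85 -1.57] e0.000 dq/lim 0.31
[511. 305. 249.] q [ 0.51  0.39  2.43  3.11  0.92 -1.57] e0.000 dq/lim 0.31
[530. 255. 238.] q [ 0.41  0.43  2.45  3.11  0.99 -1.57] e0.000 dq/lim 0.31
[544. 204. 228.] q [ 0.32  0.47  2.46  3.1   1.06 -1.57] e0.000 dq/lim 0.31
[552. 152. 220.] q [ 0.23  0.52  2.48  3.1   1.14 -1.57] e0.000 dq/lim 0.31
[555. 100. 212.] q [ 0.14  0.56  2.5   3.1   1.21 -1.57] e0.000 dq/lim 0.31
[552.  50. 206.] q [ 0.04  0.6   2.52  3.1   1.28 -1.57] e0.000 dq/lim 0.31
[545.  -0. 200.] q [-0.05  0.64  2.54  3.09  1.35 -1.57] e0.000 dq/lim 0.31
0.084, 0.03, 0.01, 13.0, 3.0, 55.0, 80,
0.083, 0.029, 0.009, 13.0, 2.0, 55.0, 80,
0.084, 0.028, 0.01, 13.0, -0.0, 54.0, 80,
0.084, 0.028, 0.01, 11.0, -1.0, 54.0, 80,
0.085, 0.028, 0.01, 11.0, -2.0, 52.0, 80,
0.084, 0.027, 0.01, 10.0, -3.0, 52.0, 80,
0.085, 0.026, 0.01, 10.0, -4.0, 52.0, 80,
0.085, 0.026, 0.01, 8.0, -5.0, 50.0, 80,
0.086, 0.026, 0.01, 7.0, -6.0, 49.0, 80,
```

Emit:
drive_tool(
  steps=[0.084,0.03,0.01,13,3,55,80,0.083,0.029,0.009,13,2,55,80,0.084,0.028,0.01,13,0,54,80,0.084,0.028,0.01,11,-1,54,80,0.085,0.028,0.01,11,-2,52,80],
)

```text
time_s: 3.78
eef_pos: [566.3, 216.3, 230.9]
ee_rot: [0.753, 1.52, -1.167]
contact_force: [-0.6, -0.6, -0.0]
opening: 80.1
```

Emit:
drive_tool(
  steps=[0.084,0.027,0.01,10,-3,52,80,0.085,0.026,0.01,10,-4,52,80,0.085,0.026,0.01,8,-5,50,80,0.086,0.026,0.01,7,-6,49,80],
)

```text
time_s: 4.28
eef_pos: [585.1, 13.7, 202.3]
ee_rot: [1.081, 1.4, -1.393]
contact_force: [0.4, 0.1, -0.8]
opening: 79.9
```

Run:
```python
from plan import *
st(); shot('wrist','w1')
plan([([560,0,48],0,15),([620,0,48],0,15)],[4,3],80)
```

```text
t 4.28 q [ 0.005  0.618  2.461  3.146  1.252 -1.565] p [585.1  13.7 202.3] F [ 0.4  0.1 -0.8] op 79.9
x [-0.254  0.006 -0.967] y [ 0.967  0.001 -0.254] z [-0.    -1.    -0.006]
[578.   8. 163.] q [-0.01  0.76  2.46  3.14  1.39 -1.57] e0.000 dq/lim 0.46
[572.   5. 125.] q [-0.02  0.89  2.45  3.12  1.51 -1.57] e0.000 dq/lim 0.45
[566.   3.  86.] q [-0.03  1.02  2.43  3.11  1.61 -1.58] e0.000 dq/lim 0.43
[560.   0.  48.] q [-0.05  1.14  2.4   3.1   1.7  -1.59] e0.000 dq/lim 0.4
[580.   0.  48.] q [-0.04  1.11  2.36  3.1   1.64 -1.58] e0.000 dq/lim 0.16
[600.   0.  48.] q [-0.04  1.08  2.33  3.1   1.58 -1.58] e0.000 dq/lim 0.15
[620.   0.  48.] q [-0.04  1.06  2.29  3.11  1.52 -1.58] e0.000 dq/lim 0.15
-0.001, -0.002, -0.001, 39.0, 4.0, 3.0, 80,
-0.002, -0.002, -0.001, 38.0, 4.0, 2.0, 80,
-0.001, -0.002, -0.001, 39.0, 4.0, 3.0, 80,
-0.002, -0.002, -0.0, 38.0, 4.0, 3.0, 80,
0.0, 0.0, -0.0, -5.0, 20.0, -0.0, 80,
0.0, 0.0, -0.0, -5.0, 19.0, -0.0, 80,
0.0, 0.0, -0.0, -5.0, 19.0, -0.0, 80,
```

View pics/w1.png

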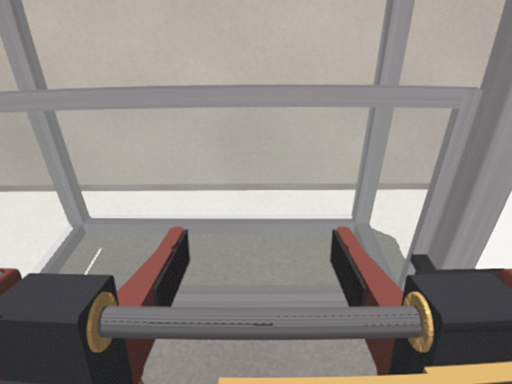

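The wrist view looks into the cabinet between the open fingers. The bar at row 97 is the sash's top rail, the right post and a dark tongue are near (425,265), and the arm is clear of everything.

Emit:
drive_tool(
  steps=[0,0,0,39,4,3,80,0,0,0,38,4,2,80,0,0,0,39,4,3,80,0,0,0,38,4,3,80],
)

```text
time_s: 4.82
eef_pos: [561.2, 5.1, 48.0]
ee_rot: [1.078, 1.401, -1.391]
contact_force: [1.0, -0.2, -0.7]
opening: 80.2
```

Run:
```python
from plan import *
st(); shot('wrist','w2'); shot('scene','s1'); shot('side','d1')
crop('d1',200,130,360,250,5,'d1c')
```

```text
t 4.83 q [-0.032  1.142  2.392  3.106  1.706 -1.579] p [561.2   5.1  48. ] F [ 1.  -0.2 -0.7] op 80.2
x [-0.254  0.005 -0.967] y [ 0.967  0.004 -0.254] z [ 0.003 -1.    -0.006]
```

View pics/w2.png

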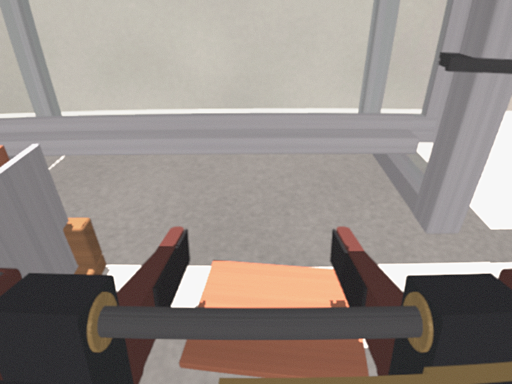

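View pics/d1c.png

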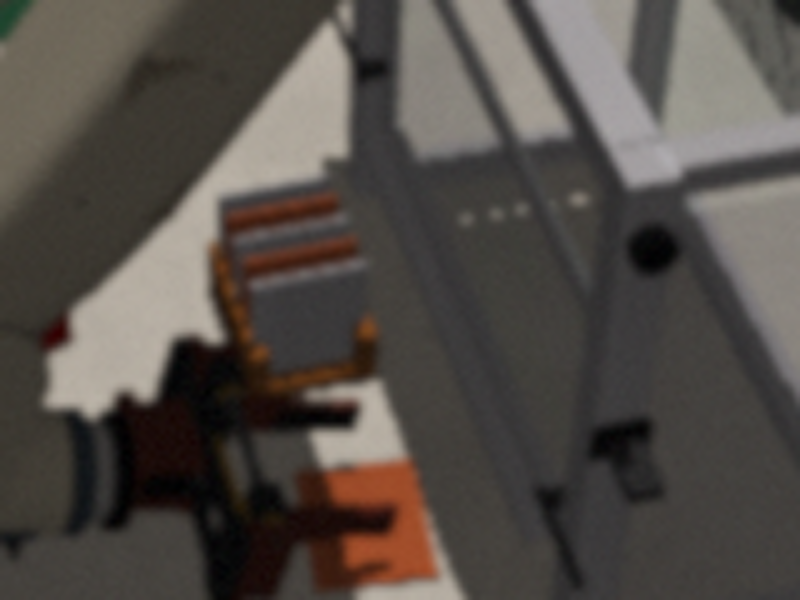

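View pics/s1.png

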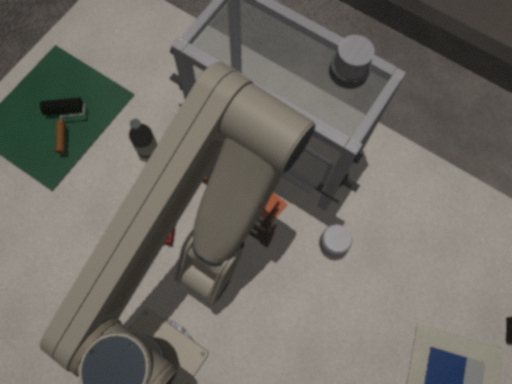

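Side crop: the fingers point under the rail beside the rack, over the plate and not touching it. Wrist view: the rail runs across rows 115–150, the right pointer is at (480,63), and the rack's edge is at left (80,240).

Run:
```python
from plan import *
for u,v in [(450,60),(460,62),(490,65),(200,120),(200,128),(200,140),(200,148),(300,148)]:
    print((u,v),P('w2',u,v).round(1), Pz('w2',u,v,617,0).round(1))
crop('w2',400,20,512,100,7,'w2c')
crop('w2',100,90,400,180,2.6,'w2r')
```

```text
(450, 60) [ 615.7 -108.8  137.2] [ 617.  -109.5  137. ]
(460, 62) [ 615.2 -115.   136.4] [ 617.  -116.1  136.1]
(490, 65) [ 615.5 -135.   135.3] [ 617.  -136.1  135. ]
(200, 120) [634.4  47.4  93.1] [617.   43.9  99.1]
(200, 128) [633.6  47.8  87.5] [617.   44.4  93.6]
(200, 140) [615.8  45.1  85.7] [617.   45.3  85.2]
(200, 148) [615.5  45.6  80. ] [617.   45.9  79.4]
(300, 148) [615.1 -21.7  79.8] [617.  -21.9  79. ]
```

View pics/w2c.png

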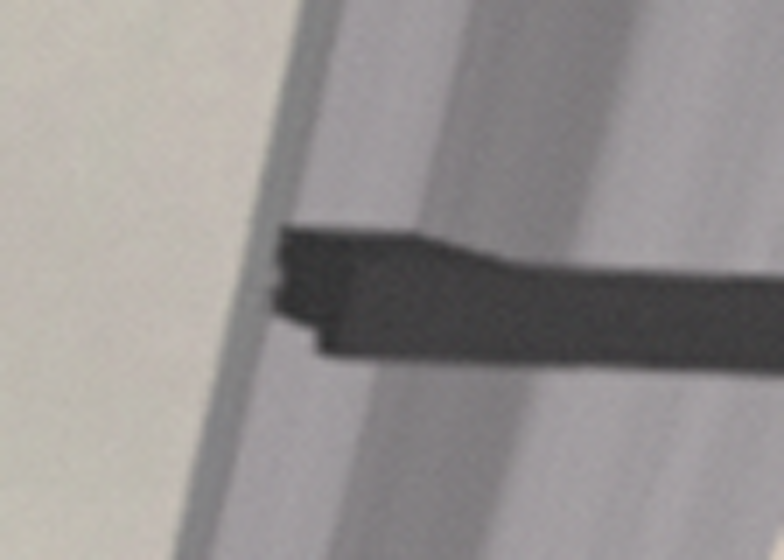

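View pics/w2r.png

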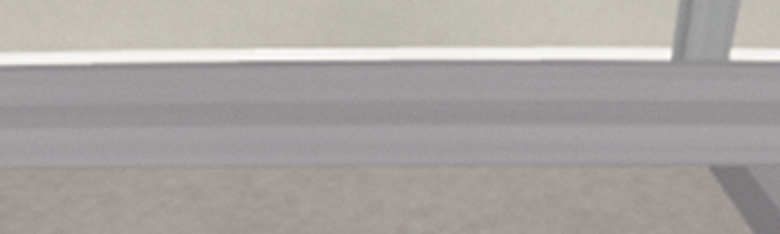

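Run:
```python
from plan import *
for u,v in [(400+600/7-.5,20+268/7-.5),(400+600/7-.5,20+364/7-.5),(200,152.2),(300,152.2)]:
    print(Pz('w2',u,v,615.5,0).round(1))
```

```text
[ 615.5 -130.5  139.3]
[ 615.5 -133.2  131.3]
[615.5  45.9  76.9]
[615.5 -21.9  76.6]
```

Emit:
drive_tool(
  steps=[0,0,0,-5,19,0,80,0,0,0,-5,18,0,80,0,0,0,-5,18,0,80,0,0,0,-5,-1,0,80,0,0,0,-5,-1,0,80],
)

```text
time_s: 5.6
eef_pos: [618.5, 5.4, 62.3]
ee_rot: [1.078, 1.401, -1.39]
contact_force: [-0.3, 0.3, 0.4]
opening: 80.2
```

Emit:
drive_tool(
  steps=[0,0,0,-4,-1,0,80,0,0,0,-4,-1,0,80,0,0,0,-4,-1,0,80,0,0,0,0,0,0,80],
)

```text
time_s: 6.1
eef_pos: [618.9, 5.2, 72.8]
ee_rot: [1.078, 1.402, -1.391]
contact_force: [-0.4, 0.2, -0.4]
opening: 79.9
```

Run:
```python
from plan import *
st()
```

```text
t 6.1 q [-0.026  0.999  2.317  3.113  1.488 -1.57 ] p [618.9   5.2  72.8] F [-0.4  0.2 -0.4] op 79.9
x [-0.254  0.005 -0.967] y [ 0.967  0.004 -0.254] z [ 0.003 -1.    -0.006]
```

Emit:
drive_tool(
  steps=[0,0,0,-4,-1,0,80,0,0,0,-4,-1,0,80,0,0,0,0,0,0,80],
)

```text
time_s: 6.48
eef_pos: [619.1, 5.2, 81.2]
ee_rot: [1.078, 1.401, -1.39]
contact_force: [-0.2, 0.2, -0.6]
opening: 80.1
```

Run:
```python
from plan import *
st(); shot('wrist','w3')
```

```text
t 6.47 q [-0.026  0.976  2.324  3.112  1.473 -1.57 ] p [619.1   5.2  81.2] F [-0.2  0.2 -0.6] op 80.1
x [-0.254  0.005 -0.967] y [ 0.967  0.004 -0.254] z [ 0.003 -1.    -0.006]
```

View pics/w3.png

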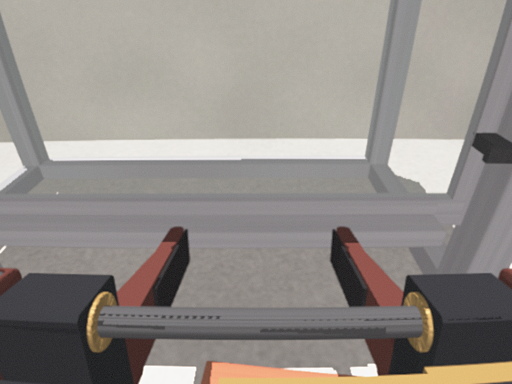

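Run:
```python
from plan import *
for u,v in [(178,232),(172,240),(183,245),(345,232),(350,240),(250,205),(250,215),(250,228),(250,240),(250,246),(135,300)]:
    print((u,v),P('w3',u,v,0 if u<200 else 1).round(1))
crop('w3',130,190,390,270,3,'w3c')
```

```text
(178, 232) [607.5  48.6  94.4]
(172, 240) [598.   49.2  96.9]
(183, 245) [601.9  45.4  90.2]
(345, 232) [606.9 -39.6  94.5]
(350, 240) [597.9 -39.8  96.7]
(250, 205) [633.8  11.2  93.7]
(250, 215) [632.7  11.3  87.1]
(250, 228) [620.6  11.   86.7]
(250, 240) [615.4  10.9  82.1]
(250, 246) [615.6  11.   77.4]
(135, 300) [549.8  49.2 110.1]
```

View pics/w3c.png

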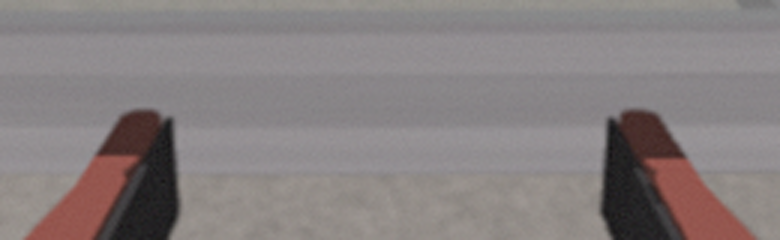

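Depth says the open fingertips end at x≈611, about 8 mm behind the TCP, because this gripper's fingers retract as they open. They are in front of the rail and not under it. I'll go down, further in, and up again.

Emit:
drive_tool(
  steps=[0,0,0,16,2,0,80,0,0,0,19,5,0,80,0,0,0,-2,11,0,80,0,0,0,-3,11,0,80,0,0,0,0,0,0,80],
)

```text
time_s: 7.15
eef_pos: [640.9, 5.4, 46.1]
ee_rot: [1.08, 1.399, -1.388]
contact_force: [-0.1, 0.1, -0.2]
opening: 80.4
```

Run:
```python
from plan import *
st(); shot('wrist','w4'); crop('w4',130,90,390,270,3,'w4c')
```

```text
t 7.15 q [-0.023  1.052  2.25   3.115  1.478 -1.57 ] p [640.9   5.4  46.1] F [-0.1  0.1 -0.2] op 80.4
x [-0.251  0.005 -0.968] y [ 0.968  0.004 -0.251] z [ 0.003 -1.    -0.005]
```

View pics/w4c.png

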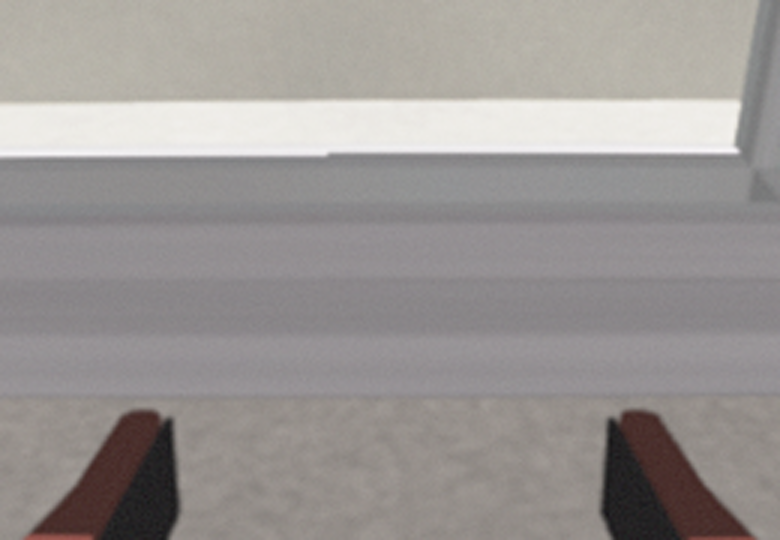

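Emit:
drive_tool(
  steps=[0,0,0,-5,-1,0,80,0,0,0,-5,-1,0,80,0,0,0,-4,-1,0,80,0,0,0,-4,-1,0,80],
)

```text
time_s: 7.7
eef_pos: [639.9, 5.3, 62.4]
ee_rot: [1.076, 1.403, -1.392]
contact_force: [0.1, 0.8, -6.9]
opening: 79.8
```

Emit:
drive_tool(
  steps=[0,0,0,-4,-1,0,80,0,0,0,-4,-1,0,80,0,0,0,-4,-1,0,80],
)

```text
time_s: 8.07
eef_pos: [640.0, 5.3, 75.1]
ee_rot: [1.077, 1.402, -1.391]
contact_force: [0.3, 1.3, -5.3]
opening: 80.0
```

Emit:
drive_tool(
  steps=[0,0,0,-6,-2,0,80,0,0,0,-7,-2,0,80,0,0,0,-7,-2,0,80,0,0,0,-7,-2,0,80,0,0,0,-7,-2,0,80],
)

```text
time_s: 8.7
eef_pos: [639.3, 5.1, 111.3]
ee_rot: [1.078, 1.401, -1.391]
contact_force: [2.1, 1.6, -6.4]
opening: 80.2
```

Emit:
drive_tool(
  steps=[0,0,0,-7,-2,0,80,0,0,0,-7,-2,0,80,0,0,0,-7,-2,0,80,0,0,0,-5,-1,0,80,0,0,0,0,0,0,80],
)

```text
time_s: 9.32
eef_pos: [638.9, 4.9, 138.1]
ee_rot: [1.078, 1.401, -1.39]
contact_force: [0.1, 0.1, -4.6]
opening: 80.3
```

Run:
```python
from plan import *
st(); shot('wrist','w5'); shot('side','d5');shot('scene','s5')
crop('d5',230,70,350,250,3.3,'d5c')
```

```text
t 9.32 q [-0.025  0.801  2.328  3.112  1.302 -1.565] p [638.9   4.9 138.1] F [ 0.1  0.1 -4.6] op 80.3
x [-0.254  0.005 -0.967] y [ 0.967  0.004 -0.254] z [ 0.003 -1.    -0.006]
```

View pics/w5.png

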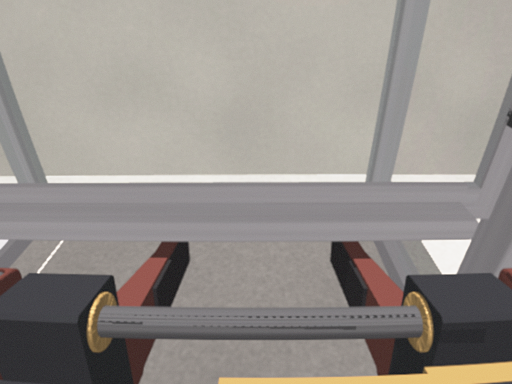

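View pics/d5c.png

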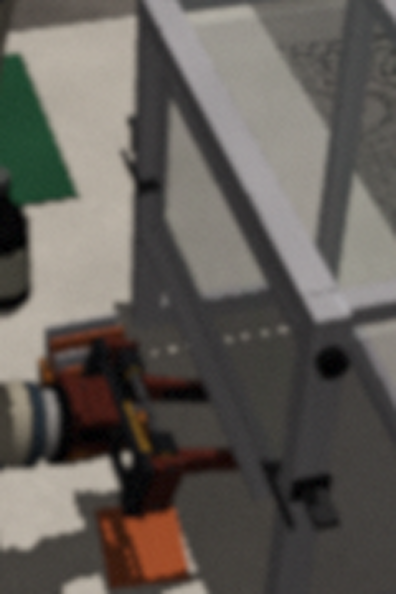

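Emit:
drive_tool(
  steps=[0,0,0,15,4,0,80,0,0,0,6,-24,20,40,0,0,0,0,0,30,10,0,0,0,0,0,30,0,0,0,0,0,0,0,0],
)

```text
time_s: 10.1
eef_pos: [615.3, -77.8, 123.0]
ee_rot: [1.083, 1.397, -1.391]
contact_force: [0.4, 0.5, 0.4]
opening: 43.7
```

Run:
```python
from plan import *
st(); shot('wrist','w6')
```

```text
t 10.1 q [-0.284  0.856  2.346  2.862  1.375 -1.582] p [615.3 -77.8 123. ] F [0.4 0.5 0.4] op 43.7
x [-0.251  0.006 -0.968] y [ 0.968 -0.    -0.251] z [-0.002 -1.    -0.005]
```

View pics/w6.png

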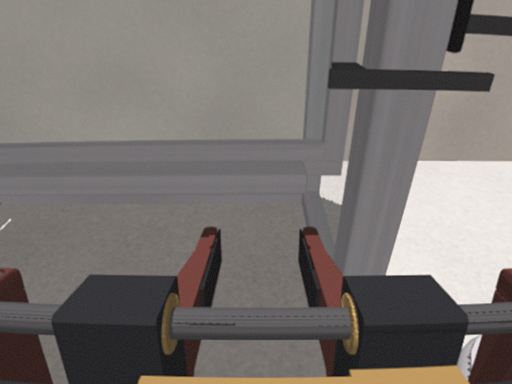

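Now the pointer (330–492, row ~78) and the right mark tab (450–512, row ~25) are both in view.

Run:
```python
from plan import *
crop('w6',412,0,512,100,6,'w6c')
for u,v in [(490,25),(500,25),(459,20),(459,40),(480,80),(440,79)]: print((u,v),P('w6',u,v).round(1))
```

```text
(490, 25) [ 627.5 -183.   234.7]
(500, 25) [ 627.1 -187.7  235. ]
(459, 20) [ 620.5 -163.5  236.3]
(459, 40) [ 620.5 -165.7  228.3]
(480, 80) [ 615.2 -177.5  212.4]
(440, 79) [ 615.5 -158.6  212.3]
```

View pics/w6c.png

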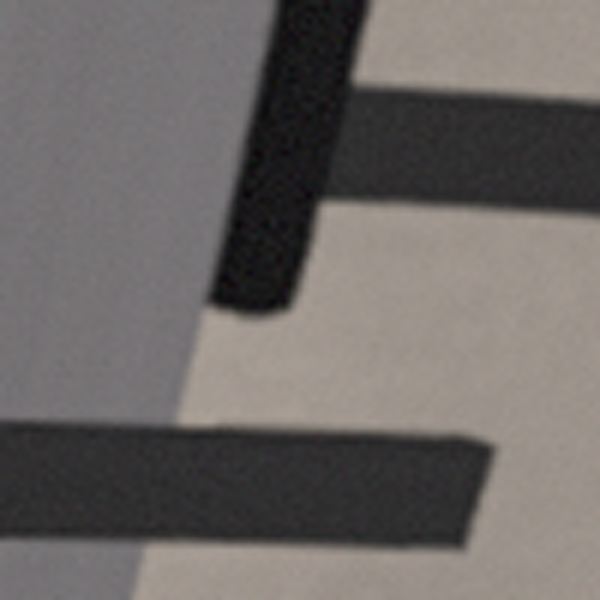

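Run:
```python
from plan import *
for y in(95,206): print('mark',Pz('w6',412+450/6-.5,y/6-.5,627.4,0).round(1))
for y in(431,543): print('ptr',Pz('w6',412+350/6-.5,y/6-.5,615.4,0).round(1))
```

```text
mark [ 627.4 -180.   238.6]
mark [ 627.4 -182.4  230.9]
ptr [ 615.4 -171.5  216. ]
ptr [ 615.4 -174.1  207.7]
```

Emit:
drive_tool(
  steps=[0,0,0,0,0,0,0,0,0,0,-6,-1,0,0,0,0,0,-5,-1,0,0,0,0,0,-4,-1,0,0,0,0,0,-4,-1,0,0],
)

```text
time_s: 10.78
eef_pos: [615.7, -74.9, 141.8]
ee_rot: [1.078, 1.401, -1.39]
contact_force: [-0.3, 0.1, 0.0]
opening: 0.6
```

Emit:
drive_tool(
  steps=[0,0,0,-4,-1,0,0,0,0,0,-4,-1,0,0,0,0,0,-4,-1,0,0,0,0,0,-4,-1,0,0,0,0,0,0,0,0,0],
)

```text
time_s: 11.4
eef_pos: [615.9, -75.3, 158.3]
ee_rot: [1.078, 1.401, -1.39]
contact_force: [-0.3, -0.2, -0.7]
opening: 0.5
```

Run:
```python
from plan import *
st(); shot('wrist','w7'); crop('w7',412,0,512,200,3,'w7c')
for u,v in [(459,100),(480,100),(470,120)]: print((u,v),P('w7',u,v).round(1))
```

```text
t 11.4 q [-0.279  0.748  2.365  2.856  1.287 -1.557] p [615.9 -75.3 158.3] F [-0.3 -0.2 -0.7] op 0.5
x [-0.253  0.004 -0.967] y [ 0.967  0.004 -0.253] z [ 0.003 -1.    -0.005]
(459, 100) [ 627.4 -174.7  235.3]
(480, 100) [ 627.2 -185.7  235.6]
(470, 120) [ 2125.3 -1226.1  -285.3]
```

View pics/w7.png

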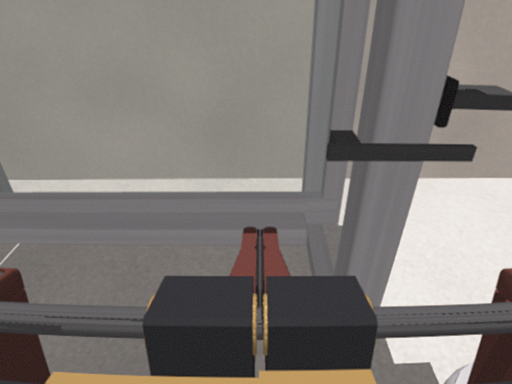

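Run:
```python
from plan import *
for u,v in [(250,232),(268,232),(250,240),(200,240),(200,225)]: print((u,v),P('w7',u,v,0).round(1))
z=np.load('pics/w7.npz')['d']; print(z[222:250:2,250])
```

```text
(250, 232) [605.  -70.  170.8]
(268, 232) [603.8 -79.5 171.7]
(250, 240) [594.3 -70.4 174.4]
(200, 240) [616.  -40.1 156. ]
(200, 225) [620.  -40.3 164. ]
[187.96141 186.90404 175.26407 173.8923  170.43169 168.9016  164.99812
 163.36304 161.2508  157.9053  155.2393  154.6774  151.85078 150.29689]
```

Emit:
drive_tool(
  steps=[0,0,0,15,3,0,0,0,0,0,17,5,0,0,0,0,0,-3,12,0,0,0,0,0,-3,12,0,0,0,0,0,-4,-1,0,0],
)

```text
time_s: 12.08
eef_pos: [641.7, -74.9, 130.0]
ee_rot: [1.078, 1.399, -1.389]
contact_force: [0.1, -0.7, 0.2]
opening: 0.4
```

Emit:
drive_tool(
  steps=[0,0,0,-4,-1,0,0,0,0,0,-4,-1,0,0,0,0,0,-4,-1,0,0,0,0,0,0,0,0,0],
)

```text
time_s: 12.58
eef_pos: [640.0, -75.0, 140.8]
ee_rot: [1.077, 1.403, -1.392]
contact_force: [1.4, 0.8, -5.0]
opening: 0.5
```

Run:
```python
from plan import *
st()
```

```text
t 12.57 q [-0.259  0.789  2.31   2.875  1.271 -1.553] p [640.  -75.  140.8] F [ 1.4  0.8 -5. ] op 0.5
x [-0.255  0.005 -0.967] y [ 0.967  0.004 -0.255] z [ 0.003 -1.    -0.006]
```

Contact again. Continuing up to z≈158, then looking.

Emit:
drive_tool(
  steps=[0,0,0,-4,-1,0,0,0,0,0,-4,-1,0,0,0,0,0,-4,-1,0,0,0,0,0,-4,-1,0,0,0,0,0,0,0,0,0],
)

```text
time_s: 13.2
eef_pos: [640.2, -75.0, 157.8]
ee_rot: [1.078, 1.402, -1.391]
contact_force: [-3.1, 1.9, -5.7]
opening: 0.4
```

Run:
```python
from plan import *
st(); shot('wrist','w8'); crop('w8',312,20,512,170,4,'w8c')
```

```text
t 13.2 q [-0.259  0.741  2.318  2.871  1.234 -1.542] p [640.2 -75.  157.8] F [-3.1  1.9 -5.7] op 0.4
x [-0.254  0.005 -0.967] y [ 0.967  0.004 -0.254] z [ 0.003 -1.    -0.006]
```

View pics/w8c.png

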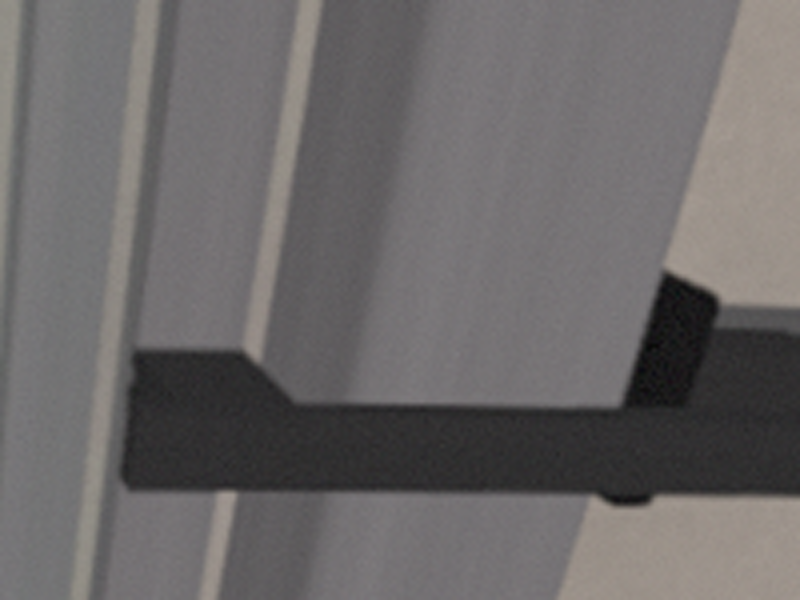

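Run:
```python
from plan import *
for y in(407,491): print('ptr',Pz('w8',312+500/4-.5,20+y/4-.5,615.4,0).round(1))
print('mark top',Pz('w8',312+755/4-.5,20+329/4-.5,627.4,0).round(1))
```

```text
ptr [ 615.4 -144.6  236.3]
ptr [ 615.4 -147.   227.5]
mark top [ 627.4 -177.7  241.3]
```

Emit:
drive_tool(
  steps=[0,0,0,-2,0,0,0,0,0,0,-2,-1,0,0,0,0,0,0,0,0,0],
)

```text
time_s: 13.62
eef_pos: [640.3, -75.1, 161.6]
ee_rot: [1.077, 1.402, -1.391]
contact_force: [-4.4, 1.9, -5.2]
opening: 0.5
```

Emit:
drive_tool(
  steps=[0,0,0,12,3,0,0,0,0,0,8,2,0,0,0,0,0,6,-25,0,0,0,0,0,6,-25,0,0,0,0,0,12,-50,0,0],
)

```text
time_s: 14.25
eef_pos: [538.8, -75.8, 144.7]
ee_rot: [1.08, 1.395, -1.387]
contact_force: [-1.0, 1.1, -0.6]
opening: 0.3
```

Run:
```python
from plan import *
st(); shot('wrist','w9')
```

```text
t 14.25 q [-0.369  0.862  2.502  2.781  1.529 -1.648] p [538.8 -75.8 144.7] F [-1.   1.1 -0.6] op 0.3
x [-0.248  0.003 -0.969] y [ 0.969  0.004 -0.248] z [ 0.003 -1.    -0.004]
```

View pics/w9.png

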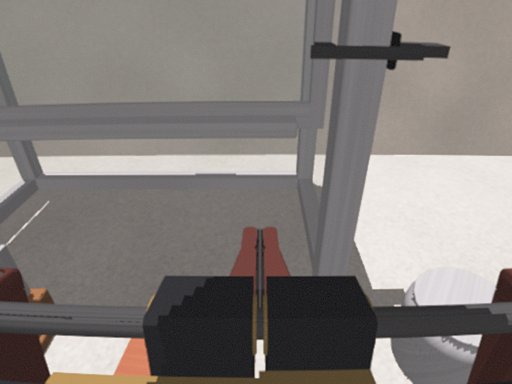

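Run:
```python
from plan import *
crop('w9',300,10,460,90,5,'w9c')
z=np.load('pics/w9.npz'); print('cam',-z['R'].T@z['t'])
for u,v in [(360,51),(420,51),(430,50),(440,48),(445,52),(445,48)]: print((u,v),P('w9',u,v,0).round(1))
```

```text
cam [394.81994127 -76.47047293 263.37542287]
(360, 51) [ 616.5 -140.9  235.2]
(420, 51) [ 615.6 -180.5  236.2]
(430, 50) [ 628.1 -193.4  235.5]
(440, 48) [ 628.6 -200.5  237. ]
(445, 52) [ 628.5 -204.7  234.5]
(445, 48) [ 626.9 -203.1  237.3]
```

View pics/w9c.png

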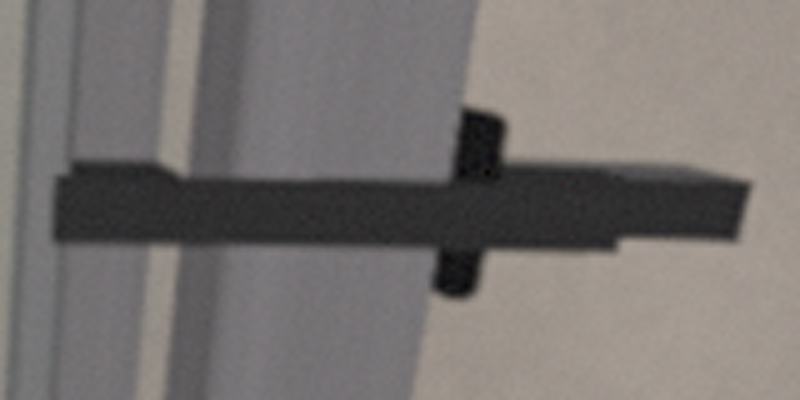

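Run:
```python
from plan import *
for n,x,y,px in [('ptr bot',590,249,615.5),('mark bot',680,239,627.6),('mark top',680,182,627.6),('ptr top',360,182,615.5),('ptr bot',360,245,615.5)]:
    print(n,Pz('w9',300+x/5-.5,10+y/5-.5,px,0).round(1))
```

```text
ptr bot [ 615.5 -179.9  231. ]
mark bot [ 627.6 -198.3  230.9]
mark top [ 627.6 -196.4  238.4]
ptr top [ 615.5 -147.7  238.6]
ptr bot [ 615.5 -148.9  230.8]
```

Pointer centre z is 234.7 and mark centre 234.7, so they are level and the sash is set. Next the rack. First I'll check where it and the red look-alike are, relative to the gripper path.

Run:
```python
from plan import *
X=np.load('pics/X.npy'); z=np.load('pics/s0.npz'); im=z['im'].astype(int)
u=np.arange(512)[None]; v=np.arange(384)[:,None]
m=(im[...,0]>2*im[...,1]+20)&(im[...,0]>2*im[...,2]+20)&(u>120)&(u<190)&(v>190)&(v<255)&(z['d']>0)
p=X[m]; print(len(p),np.percentile(p,[1,99],axis=0).round(0)); print(cv2.boxPoints(cv2.minAreaRect(p[:,:2].astype(np.float32))).round())
p_,T,f=fit()
for XX in ([455,175,28],[470,175,28],[480,175,28],[450,175,130],[650,175,28],[700,175,28]):
  for yw in (0,10,20):
    for pd in (20,30):
      b=min((ik(np.array(XX),pose(np.radians(yw),np.radians(pd),-1),p_,T,q0) for q0 in ([.5,.9,2.4,3.6,1.2,-1.5],[.3,.6,2.3,3.3,.8,-1.5])),key=lambda r:r[1]); print(XX,yw,pd,b[0].round(2),round(b[1],3))
```

```text
221 [[251. 154.  40.]
 [379. 251. 104.]]
[[247. 223.]
 [288. 149.]
 [386. 203.]
 [345. 277.]]
[455, 175, 28] 0 20 [ 0.79  1.16  2.43  3.87  1.55 -1.26] 0.0
[455, 175, 28] 0 30 [ 0.72  0.98  2.46  3.78  1.28 -1.37] 0.0
[455, 175, 28] 10 20 [ 0.59  1.22  2.48  3.54  1.75 -1.35] 0.0
[455, 175, 28] 10 30 [ 0.55  1.02  2.51  3.47  1.42 -1.43] 0.0
[455, 175, 28] 20 20 [ 0.33  1.26  2.5   3.13  1.84 -1.58] 0.0
[455, 175, 28] 20 30 [ 0.33  1.05  2.53  3.13  1.48 -1.58] 0.0
[470, 175, 28] 0 20 [ 0.74  1.14  2.42  3.83  1.53 -1.3 ] 0.0
[470, 175, 28] 0 30 [ 0.68  0.96  2.44  3.75  1.25 -1.4 ] 0.0
[470, 175, 28] 10 20 [ 0.55  1.2   2.47  3.5   1.71 -1.38] 0.0
[470, 175, 28] 10 30 [ 0.52  1.    2.49  3.44  1.37 -1.46] 0.0
[470, 175, 28] 20 20 [ 0.31  1.22  2.48  3.1   1.79 -1.59] 0.0
[470, 175, 28] 20 30 [ 0.31  1.02  2.5   3.11  1.43 -1.58] 0.0
[480, 175, 28] 0 20 [ 0.72  1.12  2.4   3.81  1.52 -1.32] 0.0
[480, 175, 28] 0 30 [ 0.66  0.95  2.43  3.74  1.24 -1.42] 0.0
[480, 175, 28] 10 20 [ 0.53  1.18  2.45  3.48  1.68 -1.41] 0.0
[480, 175, 28] 10 30 [ 0.5   0.99  2.47  3.43  1.35 -1.47] 0.0
[480
[... 563 characters left out ...]
-1.57] 0.0
[650, 175, 28] 0 30 [ 0.41  0.87  2.15  3.58  0.93 -1.63] 0.0
[650, 175, 28] 10 20 [ 0.3   1.    2.18  3.27  1.26 -1.57] 0.0
[650, 175, 28] 10 30 [ 0.29  0.87  2.17  3.27  0.95 -1.59] 0.0
[650, 175, 28] 20 20 [ 0.16  1.    2.18  2.96  1.26 -1.58] 0.0
[650, 175, 28] 20 30 [ 0.17  0.87  2.17  2.96  0.95 -1.55] 0.0
[700, 175, 28] 0 20 [ 0.38  0.98  2.06  3.54  1.13 -1.61] 0.0
[700, 175, 28] 0 30 [ 0.36  0.87  2.05  3.57  0.84 -1.68] 0.0
[700, 175, 28] 10 20 [ 0.27  0.98  2.09  3.24  1.15 -1.58] 0.0
[700, 175, 28] 10 30 [ 0.26  0.87  2.08  3.24  0.85 -1.59] 0.0
[700, 175, 28] 20 20 [ 0.14  0.98  2.09  2.93  1.15 -1.55] 0.0
[700, 175, 28] 20 30 [ 0.16  0.87  2.07  2.92  0.85 -1.52] 0.0
```

Run:
```python
from plan import *
plan([([500,-20,230],0,45),([468,174,190],0,68)],[5,7],80,joint=True)
print()
plan([([468,174,190],0,68),([468,174,24],0,68),([490,174,24],0,63),([540,174,24],0,50),([600,174,24],0,35),([670,174,24],0,28)],[1,4,2,3,3,4],80)
```

```text
[544. -33. 149.] q [-0.32  0.7   2.49  2.7   1.25 -1.5 ] e0.000 dq/lim 0.72
[543.  -3. 158.] q [-0.27  0.54  2.47  2.62  0.97 -1.35] e0.000 dq/lim 0.72
[534.  10. 172.] q [-0.22  0.37  2.45  2.54  0.68 -1.19] e0.000 dq/lim 0.72
[519.   4. 195.] q [-0.17  0.21  2.42  2.46  0.4  -1.04] e0.000 dq/lim 0.72
[500. -20. 230.] q [-0.12  0.04  2.4   2.37  0.12 -0.89] e0.000 dq/lim 0.72
[516.  42. 237.] q [-0.04  0.06  2.37  1.99  0.17 -0.44] e0.000 dq/lim 1.15
[514. 104. 235.] q [0.04 0.08 2.33 1.6  0.23 0.01] e0.000 dq/lim 1.15
[497. 154. 224.] q [0.12 0.09 2.3  1.21 0.28 0.46] e0.000 dq/lim 1.15
[473. 184. 207.] q [0.2  0.11 2.26 0.83 0.33 0.92] e0.000 dq/lim 1.15
[454. 194. 192.] q [0.28 0.12 2.23 0.44 0.39 1.37] e0.000 dq/lim 1.15
[451. 186. 184.] q [0.35 0.14 2.2  0.05 0.44 1.82] e0.000 dq/lim 1.15
[468. 174. 190.] q [ 0.43  0.15  2.16 -0.33  0.5   2.27] e0.000 dq/lim 1.15
-0.115, 0.049, -0.113, -7.0, 14.0, -41.0, 80,
-0.062, 0.017, -0.126, -7.0, 1.0, -31.0, 80,
0.002, -0.003, -0.124, -5.0, -13.0, -16.0, 80,
0.067, -0.006, -0.101, -8.0, -27.0, 3.0, 80,
0.126, 0.007, -0.062, -11.0, -38.0,
[... 1599 characters left out ...]
00 dq/lim 0.08
0.007, -0.004, -0.927, 42.0, -67.0, -249.0, 80,
-0.0, -0.0, -0.0, 16.0, 38.0, 0.0, 80,
-0.0, -0.0, -0.0, 15.0, 39.0, 0.0, 80,
-0.0, -0.0, -0.0, 16.0, 38.0, 0.0, 80,
-0.0, -0.0, -0.0, 15.0, 39.0, 0.0, 80,
-0.0, -0.0, 0.043, -10.0, 4.0, 0.0, 80,
-0.0, -0.0, 0.044, -10.0, 5.0, 0.0, 80,
-0.0, -0.0, 0.076, -14.0, 9.0, 0.0, 80,
-0.0, -0.0, 0.075, -13.0, 9.0, 0.0, 80,
-0.0, -0.0, 0.076, -13.0, 11.0, 0.0, 80,
-0.0, -0.0, 0.087, -14.0, 14.0, 0.0, 80,
-0.0, -0.0, 0.087, -13.0, 16.0, 0.0, 80,
-0.0, -0.0, 0.088, -12.0, 16.0, 0.0, 80,
-0.0, -0.0, 0.03, -9.0, 15.0, 0.0, 80,
-0.0, -0.0, 0.031, -9.0, 14.0, 0.0, 80,
-0.0, -0.0, 0.03, -9.0, 16.0, 0.0, 80,
-0.0, -0.0, 0.031, -8.0, 15.0, 0.0, 80,
```

Run:
```python
from plan import *
plan([([500,-60,145],0,20),([484,-20,60],0,40),([482,40,40],0,56),([482,110,36],0,58),([482,172,28],0,58),([500,174,24],0,58)],[2,4,4,3,4,1],80)
```

```text
[516. -67. 144.] q [-0.36  0.83  2.55  2.8   1.5  -1.65] e0.000 dq/lim 0.11
[500. -60. 145.] q [-0.36  0.79  2.58  2.8   1.44 -1.65] e0.019 dq/lim 0.15
[496. -50. 124.] q [-0.29  0.77  2.58  2.87  1.34 -1.63] e0.003 dq/lim 0.25
[492. -40. 102.] q [-0.23  0.75  2.57  2.93  1.22 -1.62] e0.000 dq/lim 0.29
[488. -30.  81.] q [-0.18  0.73  2.55  2.97  1.1  -1.6 ] e0.000 dq/lim 0.31
[484. -20.  60.] q [-0.13  0.72  2.53  3.02  0.97 -1.59] e0.000 dq/lim 0.32
[484.  -5.  55.] q [-0.07  0.66  2.51  3.08  0.83 -1.57] e0.000 dq/lim 0.38
[483.  10.  50.] q [-0.01  0.61  2.48  3.13  0.68 -1.57] e0.000 dq/lim 0.37
[482.  25.  45.] q [ 0.05  0.58  2.44  3.2   0.54 -1.58] e0.000 dq/lim 0.36
[482.  40.  40.] q [ 0.09  0.55  2.41  3.27  0.41 -1.61] e0.000 dq/lim 0.34
[482.  63.  39.] q [ 0.16  0.55  2.39  3.38  0.38 -1.66] e0.000 dq/lim 0.29
[482.  87.  37.] q [ 0.23  0.55  2.37  3.51  0.36 -1.72] e0.000 dq/lim 0.31
[482. 110.  36.] q [ 0.3   0.55  2.35  3.64  0.34 -1.79] e0.000 dq/lim 0.34
[482. 126.  34.] q [ 0.34  0.55  2.34  3.71  0.34 -1.82] e0.000 dq/lim 0.19
[482. 141.  32.] q [ 0.39  0.56  2.3
[... 286 characters left out ...]
045, 4.0, -16.0, -7.0, 80,
0.002, -0.003, -0.044, 5.0, -15.0, -8.0, 80,
0.0, -0.0, -0.088, 21.0, 5.0, -10.0, 80,
0.0, -0.0, -0.087, 20.0, 7.0, -10.0, 80,
0.0, -0.0, -0.087, 20.0, 9.0, -10.0, 80,
0.0, -0.0, -0.088, 19.0, 11.0, -10.0, 80,
0.0, -0.0, -0.069, 4.0, 3.0, -15.0, 80,
0.0, -0.0, -0.07, 3.0, 3.0, -15.0, 80,
0.0, -0.0, -0.07, 4.0, 4.0, -15.0, 80,
0.0, -0.0, -0.07, 3.0, 4.0, -15.0, 80,
0.0, -0.0, -0.011, 1.0, 1.0, -23.0, 80,
0.0, -0.0, -0.012, 0.0, 1.0, -23.0, 80,
0.0, -0.0, -0.012, 1.0, 1.0, -24.0, 80,
0.0, -0.0, 0.0, 1.0, 2.0, -15.0, 80,
0.0, -0.0, 0.0, 1.0, 2.0, -16.0, 80,
0.0, -0.0, 0.0, 1.0, 1.0, -15.0, 80,
0.0, -0.0, 0.0, 1.0, 2.0, -16.0, 80,
0.0, -0.0, 0.0, -13.0, 13.0, -2.0, 80,
```

```bash
sed -i "s/d=(R2.T@(g-x)).round(0); x=x+R2@d; R=R2/d=(R.T@(g-x)).round(0); x=x+R@d; R=R2/" fk.py
python3 - <<'E'
from plan import *
plan([([484,-40,80],0,36),([476,20,42],0,58)],[5,5],80)
E
```

```text
[523. -68. 131.] q [-0.35  0.84  2.53  2.81  1.45 -1.64] e0.000 dq/lim 0.21
[513. -61. 118.] q [-0.32  0.81  2.54  2.84  1.36 -1.63] e0.000 dq/lim 0.23
[503. -54. 105.] q [-0.29  0.78  2.55  2.87  1.27 -1.62] e0.000 dq/lim 0.24
[494. -47.  93.] q [-0.26  0.75  2.55  2.9   1.17 -1.61] e0.000 dq/lim 0.25
[484. -40.  80.] q [-0.22  0.72  2.55  2.93  1.07 -1.6 ] e0.000 dq/lim 0.26
[482. -28.  72.] q [-0.16  0.66  2.53  2.98  0.92 -1.58] e0.000 dq/lim 0.39
[481. -16.  65.] q [-0.11  0.61  2.51  3.03  0.76 -1.57] e0.000 dq/lim 0.38
[479.  -4.  57.] q [-0.06  0.57  2.48  3.08  0.62 -1.56] e0.000 dq/lim 0.37
[478.   8.  50.] q [-0.01  0.54  2.44  3.12  0.48 -1.57] e0.000 dq/lim 0.36
[476.  20.  42.] q [ 0.03  0.52  2.4   3.18  0.34 -1.59] e0.000 dq/lim 0.34
0.001, -0.001, -0.074, 15.0, -6.0, -7.0, 80,
0.001, -0.001, -0.073, 15.0, -5.0, -7.0, 80,
0.001, -0.001, -0.074, 15.0, -4.0, -7.0, 80,
0.001, -0.002, -0.074, 16.0, -2.0, -6.0, 80,
0.001, -0.001, -0.074, 16.0, -2.0, -7.0, 80,
0.0, 0.0, -0.076, 7.0, 3.0, -12.0, 80,
0.0, 0.0, -0.077, 7.0, 4.0, -12.0, 80,
0.0, 0.0, -0.077, 6.0, 4.0, -12.0, 80,
0.0, 0.0, -0.077, 7.0, 5.0, -12.0, 80,
0.0, 0.0, -0.077, 5.0, 5.0, -12.0, 80,
```

Emit:
drive_tool(
  steps=[0.001,-0.001,-0.074,15,-6,-7,80,0.001,-0.001,-0.074,15,-5,-7,80,0.001,-0.001,-0.074,15,-4,-7,80,0.001,-0.001,-0.074,16,-2,-6,80,0.001,-0.001,-0.074,16,-2,-7,80],
)

```text
time_s: 14.92
eef_pos: [490.3, -41.6, 79.7]
ee_rot: [0.844, 1.653, -1.655]
contact_force: [0.3, 1.0, -0.4]
opening: 46.8
```

Emit:
drive_tool(
  steps=[0,0,-0.077,7,3,-12,80,0,0,-0.077,7,4,-12,80,0,0,-0.077,6,4,-12,80,0,0,-0.077,7,5,-12,80,0,0,-0.077,5,5,-12,80],
)

```text
time_s: 15.55
eef_pos: [483.0, 19.2, 42.2]
ee_rot: [0.546, 1.904, -1.905]
contact_force: [0.0, -0.8, -0.8]
opening: 80.2
```

Run:
```python
from plan import *
st(); shot('wrist','w10'); shot('side','d10')
plan([([475,70,34],0,60),([475,173,28],0,60)],[3,5],80)
crop('d10',140,120,300,240,5,'d10c')
```

```text
t 15.55 q [ 0.024  0.524  2.39   3.182  0.331 -1.589] p [483.   19.2  42.2] F [ 0.  -0.8 -0.8] op 80.2
x [-0.848 -0.    -0.53 ] y [ 0.53  -0.001 -0.848] z [ 0.    -1.     0.001]
[482.  36.  40.] q [ 0.08  0.53  2.38  3.27  0.32 -1.63] e0.000 dq/lim 0.23
[478.  53.  37.] q [ 0.13  0.53  2.38  3.36  0.31 -1.67] e0.000 dq/lim 0.23
[475.  70.  34.] q [ 0.18  0.53  2.37  3.46  0.29 -1.72] e0.000 dq/lim 0.24
[475.  91.  33.] q [ 0.24  0.54  2.36  3.57  0.29 -1.77] e0.000 dq/lim 0.28
[475. 111.  32.] q [ 0.3   0.54  2.35  3.68  0.29 -1.83] e0.000 dq/lim 0.29
[475. 132.  30.] q [ 0.36  0.55  2.33  3.79  0.29 -1.89] e0.000 dq/lim 0.29
[475. 152.  29.] q [ 0.41  0.56  2.32  3.91  0.3  -1.95] e0.000 dq/lim 0.29
[475. 173.  28.] q [ 0.47  0.56  2.3   4.02  0.3  -2.01] e0.000 dq/lim 0.29
0.0, 0.001, -0.014, 4.0, 1.0, -17.0, 80,
0.0, 0.0, -0.013, 5.0, 1.0, -17.0, 80,
0.0, 0.001, -0.014, 4.0, 1.0, -16.0, 80,
0.0, -0.0, 0.0, 1.0, 1.0, -21.0, 80,
0.0, -0.0, 0.0, 1.0, 1.0, -21.0, 80,
0.0, -0.0, 0.0, 0.0, 1.0, -20.0, 80,
0.0, -0.0, 0.0, 1.0, 1.0, -21.0, 80,
0.0, -0.0, 0.0, 0.0, 1.0, -20.0, 80,
```

View pics/w10.png

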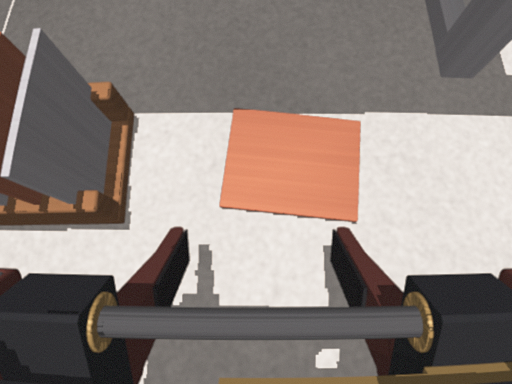

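View pics/d10c.png

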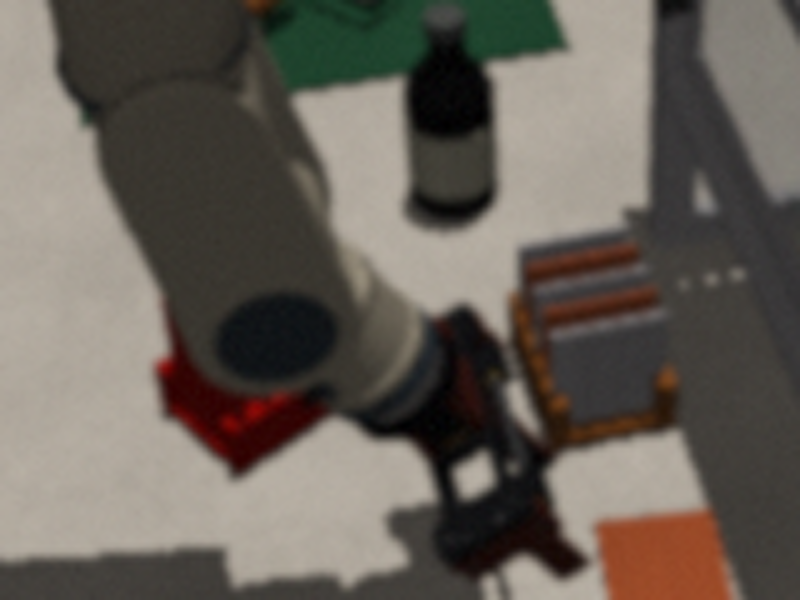

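Wrist view: the rack's right rear corner is at (122,220), the copper plate at (290,165), and the fingertips are at row 230, clear of both.

Run:
```python
from plan import *
print(Pz('w10',124,223,0), P('w10',60,215,0),P('w10',110,215,0),P('w10',20,212,0), Pz('w10',180,232,42))
```

```text
[498.45818685 117.885159     0.        ] [497.36709574 144.29375909  35.54103726] [499.81396033 117.58890643  23.6793811 ] [497.6499811  165.96261342  42.81259059] [486.46444383  65.87583453  42.        ]
```

Emit:
drive_tool(
  steps=[0,0,-0.014,4,1,-17,80,0,0,-0.013,5,1,-17,80,0,0,-0.014,4,1,-16,80,0,0,0,1,1,-20,80],
)

```text
time_s: 16.15
eef_pos: [472.2, 88.1, 31.1]
ee_rot: [0.514, 1.927, -1.932]
contact_force: [-0.0, -1.4, -0.0]
opening: 79.9
```

Emit:
drive_tool(
  steps=[0,0,0,1,1,-21,80,0,0,0,0,1,-20,80,0,0,0,1,1,-21,80,0,0,0,0,1,-20,80],
)

```text
time_s: 16.65
eef_pos: [472.4, 169.9, 26.4]
ee_rot: [0.513, 1.926, -1.933]
contact_force: [0.6, -0.4, -0.3]
opening: 80.0
```

Run:
```python
from plan import *
st(); shot('wrist','w11');
for u,v in [(178,232),(345,232)]: print(P('w11',u,v,0))
```

```text
t 16.65 q [ 0.464  0.564  2.302  4.013  0.299 -2.011] p [472.4 169.9  26.4] F [ 0.6 -0.4 -0.3] op 80.0
x [-0.868 -0.001 -0.497] y [ 0.497 -0.004 -0.868] z [-0.001 -1.     0.003]
[474.37713839 213.59356502  42.19829516]
[474.15634059 125.32948829  43.81444722]
```

View pics/w11.png

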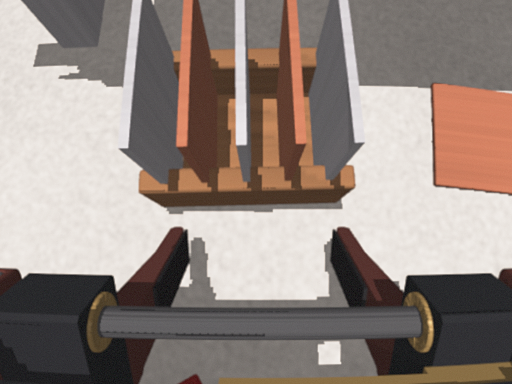

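Fingers are centred behind the rear board (140–353, rows 175–205), about 5 mm right of its middle. I'll shift left, lower slightly and push, flattening the pitch while moving forward.

Run:
```python
from plan import *
plan([([488,174,22],0,60),([540,175,22],0,50),([600,175,22],0,36),([670,175,22],0,28)],[2,5,6,7],80)
```

```text
[481. 173.  24.] q [ 0.46  0.57  2.29  4.01  0.29 -2.02] e0.000 dq/lim 0.04
[488. 174.  22.] q [ 0.45  0.58  2.27  4.01  0.29 -2.02] e0.000 dq/lim 0.04
[498. 174.  22.] q [ 0.45  0.6   2.27  3.93  0.33 -1.94] e0.000 dq/lim 0.19
[509. 174.  22.] q [ 0.45  0.61  2.27  3.87  0.37 -1.88] e0.000 dq/lim 0.15
[519. 175.  22.] q [ 0.45  0.63  2.26  3.82  0.42 -1.84] e0.000 dq/lim 0.12
[530. 175.  22.] q [ 0.45  0.65  2.26  3.78  0.46 -1.8 ] e0.000 dq/lim 0.11
[540. 175.  22.] q [ 0.45  0.67  2.25  3.75  0.51 -1.77] e0.000 dq/lim 0.11
[550. 175.  22.] q [ 0.45  0.69  2.25  3.72  0.56 -1.73] e0.000 dq/lim 0.14
[560. 175.  22.] q [ 0.45  0.71  2.25  3.69  0.62 -1.71] e0.000 dq/lim 0.14
[570. 175.  22.] q [ 0.45  0.74  2.24  3.67  0.68 -1.68] e0.000 dq/lim 0.14
[580. 175.  22.] q [ 0.44  0.76  2.23  3.65  0.73 -1.66] e0.000 dq/lim 0.14
[590. 175.  22.] q [ 0.44  0.79  2.23  3.63  0.79 -1.65] e0.000 dq/lim 0.14
[600. 175.  22.] q [ 0.44  0.82  2.22  3.62  0.84 -1.63] e0.000 dq/lim 0.14
[610. 175.  22.] q [ 0.43  0.83  2.2   3.61  0.86 -1.63] e0.000 dq/lim 0.05
[620. 175.  22.] q [ 0.43  0.84  2.1
[... 515 characters left out ...]
0, 0.035, -9.0, 6.0, -0.0, 80,
-0.0, -0.0, 0.035, -9.0, 5.0, -1.0, 80,
-0.0, -0.0, 0.035, -8.0, 6.0, 0.0, 80,
-0.0, -0.0, 0.035, -9.0, 6.0, -0.0, 80,
-0.0, -0.0, 0.035, -8.0, 6.0, -0.0, 80,
-0.0, -0.0, 0.04, -7.0, 7.0, -0.0, 80,
-0.0, -0.0, 0.041, -8.0, 7.0, -0.0, 80,
-0.0, -0.0, 0.041, -7.0, 7.0, -0.0, 80,
-0.0, -0.0, 0.04, -7.0, 7.0, -0.0, 80,
-0.0, -0.0, 0.041, -6.0, 7.0, -0.0, 80,
-0.0, -0.0, 0.041, -7.0, 8.0, -0.0, 80,
-0.0, -0.0, 0.02, -5.0, 8.0, -0.0, 80,
-0.0, -0.0, 0.02, -6.0, 9.0, -0.0, 80,
-0.0, -0.0, 0.02, -6.0, 8.0, -0.0, 80,
-0.0, -0.0, 0.02, -5.0, 8.0, -0.0, 80,
-0.0, -0.0, 0.02, -5.0, 9.0, -0.0, 80,
-0.0, -0.0, 0.02, -5.0, 9.0, -0.0, 80,
-0.0, -0.0, 0.02, -5.0, 8.0, -0.0, 80,
```

Emit:
drive_tool(
  steps=[0,0,0,-5,6,-2,80,0,0,0,-6,6,-2,80,0,0,0.035,-9,6,0,80,0,0,0.035,-9,5,0,80,0,0,0.035,-8,6,0,80],
)

```text
time_s: 17.32
eef_pos: [518.4, 173.3, 20.2]
ee_rot: [0.6, 1.863, -1.867]
contact_force: [-4.6, -0.2, 2.6]
opening: 80.3
```

Emit:
drive_tool(
  steps=[0,0,0.035,-9,6,0,80,0,0,0.035,-8,6,0,80,0,0,0.04,-7,7,0,80,0,0,0.041,-8,7,0,80],
)

```text
time_s: 17.82
eef_pos: [559.7, 173.3, 19.9]
ee_rot: [0.72, 1.766, -1.77]
contact_force: [-2.8, -0.7, 0.1]
opening: 79.9
```

Run:
```python
from plan import *
st(); shot('wrist','w12');
for u,v in [(178,232),(345,232)]: print(P('w12',u,v,0))
plan([([600,175,22],0,36),([670,175,22],0,28)],[4,7],80)
```

```text
t 17.82 q [ 0.443  0.717  2.244  3.691  0.615 -1.708] p [559.7 173.3  19.9] F [-2.8 -0.7  0.1] op 79.9
x [-0.715 -0.001 -0.699] y [ 0.699 -0.002 -0.715] z [-0.001 -1.     0.002]
[556.68120078 216.57198005  37.33227653]
[557.05177994 128.39665953  36.25142114]
[570. 174.  20.] q [ 0.44  0.74  2.24  3.67  0.67 -1.68] e0.000 dq/lim 0.15
[580. 174.  21.] q [ 0.44  0.77  2.23  3.65  0.73 -1.66] e0.000 dq/lim 0.15
[590. 175.  21.] q [ 0.44  0.79  2.23  3.63  0.79 -1.65] e0.000 dq/lim 0.14
[600. 175.  22.] q [ 0.44  0.82  2.22  3.62  0.84 -1.63] e0.000 dq/lim 0.14
[610. 175.  22.] q [ 0.43  0.83  2.2   3.61  0.86 -1.63] e0.000 dq/lim 0.05
[620. 175.  22.] q [ 0.43  0.84  2.19  3.6   0.88 -1.63] e0.000 dq/lim 0.04
[630. 175.  22.] q [ 0.42  0.85  2.17  3.6   0.9  -1.63] e0.000 dq/lim 0.04
[640. 175.  22.] q [ 0.41  0.87  2.16  3.59  0.91 -1.63] e0.000 dq/lim 0.04
[650. 175.  22.] q [ 0.41  0.88  2.14  3.58  0.93 -1.63] e0.000 dq/lim 0.04
[660. 175.  22.] q [ 0.4   0.89  2.13  3.57  0.95 -1.63] e0.000 dq/lim 0.04
[670. 175.  22.] q [ 0.39  0.9   2.11  3.57  0.96 -1.63] e0.000 dq/lim 0.04
-0.0, 0.0, 0.042, -7.0, 6.0, -0.0, 80,
-0.001, 0.0, 0.042, -8.0, 7.0, -1.0, 80,
-0.0, 0.001, 0.041, -7.0, 7.0, -0.0, 80,
-0.001, -0.0, 0.042, -6.0, 8.0, -1.0, 80,
0.0, -0.0, 0.02, -6.0, 8.0, 0.0, 80,
0.0, -0.0, 0.02, -6.0, 8.0, 0.0, 80,
0.0, -0.0, 0.02, -5.0, 8.0, 0.0, 80,
0.0, -0.0, 0.02, -6.0, 9.0, 0.0, 80,
0.0, -0.0, 0.02, -5.0, 8.0, 0.0, 80,
0.0, -0.0, 0.02, -5.0, 9.0, 0.0, 80,
0.0, -0.0, 0.02, -5.0, 9.0, 0.0, 80,
```

View pics/w12.png

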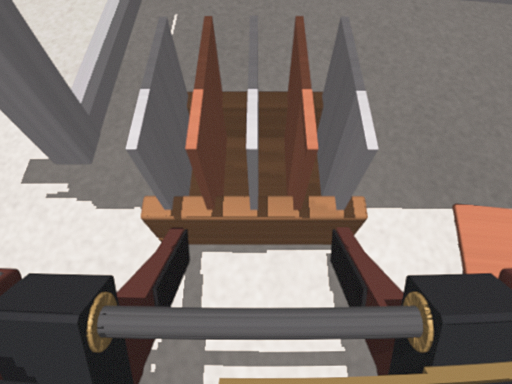

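The rack is square against both fingertips (rear board 142–367, rows 197–243). Continuing.

Emit:
drive_tool(
  steps=[0,0,0.042,-7,6,0,80,0,0,0.042,-8,7,0,80,0,0,0.041,-7,7,0,80,0,0,0.042,-6,8,0,80],
)

```text
time_s: 18.38
eef_pos: [599.4, 173.5, 21.9]
ee_rot: [0.841, 1.655, -1.658]
contact_force: [-2.9, 0.1, 0.5]
opening: 79.9
```

Emit:
drive_tool(
  steps=[0,0,0.02,-6,8,0,80,0,0,0.02,-6,8,0,80,0,0,0.02,-5,8,0,80,0,0,0.02,-6,9,0,80],
)

```text
time_s: 18.88
eef_pos: [640.4, 174.6, 22.9]
ee_rot: [0.897, 1.6, -1.601]
contact_force: [-1.9, 0.1, -1.8]
opening: 79.9
```

Run:
```python
from plan import *
st(); shot('wrist','w13'); shot('side','d13')
print(P('w13',250,240,1),P('w13',200,243,1),P('w13',310,240,1))
crop('d13',180,100,360,260,4,'d13c')
```

```text
t 18.88 q [ 0.411  0.863  2.157  3.588  0.911 -1.634] p [640.4 174.6  22.9] F [-1.9  0.1 -1.8] op 79.9
x [-0.522 -0.001 -0.853] y [ 0.853 -0.    -0.522] z [ 0.    -1.     0.001]
[639.57324039 180.53057223  21.3211884 ] [639.37491232 210.03339556  18.23903714] [639.55101127 145.67475692  21.31943497]
```

View pics/w13.png

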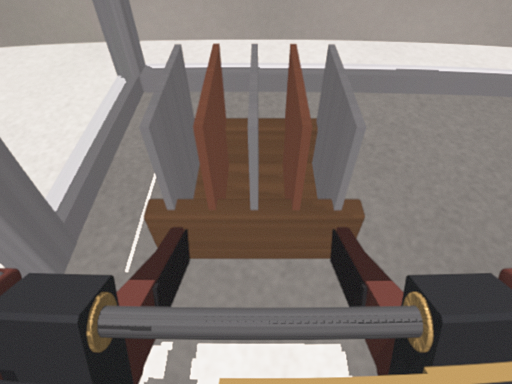

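View pics/d13c.png

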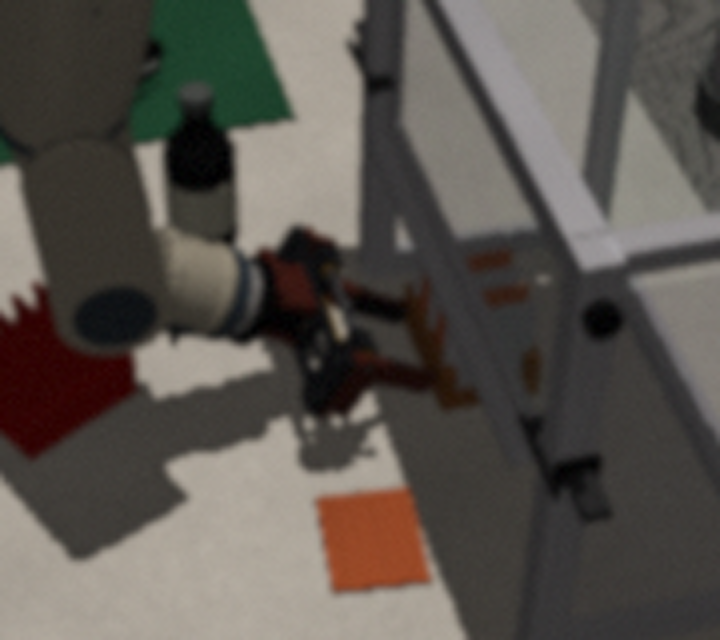

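The rear board is at x≈639.5 and the back of the sash at ≈645.5, so about 30 mm more will do with margin.

Emit:
drive_tool(
  steps=[0,0,0.02,-5,8,0,80,0,0,0.02,-5,9,0,80,0,0,0.02,-5,9,0,80,0,0,0,-3,5,0,80,0,0,0,0,0,0,80],
)

```text
time_s: 19.6
eef_pos: [676.4, 174.7, 23.2]
ee_rot: [0.936, 1.559, -1.56]
contact_force: [-0.6, -1.3, -0.1]
opening: 79.9
```

Emit:
drive_tool(
  steps=[0,0,0,3,-5,0,80,0,0,0,5,-20,0,80,0,0,0,6,-30,0,80,0,0,0,5,-30,0,80,0,0,0,0,0,0,80],
)

```text
time_s: 20.23
eef_pos: [589.9, 174.9, 46.3]
ee_rot: [0.932, 1.56, -1.561]
contact_force: [1.3, -0.6, 0.5]
opening: 80.2
```

Run:
```python
from plan import *
st(); shot('wrist','w14')
```

```text
t 20.23 q [ 0.478  0.855  2.267  3.623  1.062 -1.583] p [589.9 174.9  46.3] F [ 1.3 -0.6  0.5] op 80.2
x [-0.472 -0.003 -0.882] y [ 0.882  0.001 -0.472] z [ 0.002 -1.     0.002]
```

View pics/w14.png

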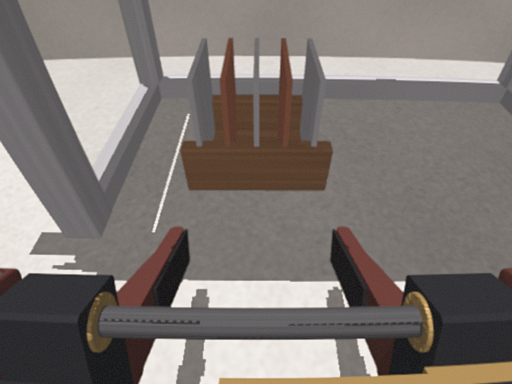

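Run:
```python
from plan import *
for u,v in [(190,165),(320,165),(190,183),(320,183),(255,170)]: print(P('w14',u,v,1).round(1))
plan([([530,110,110],0,25),([530,-40,145],0,16)],[3,5],80)
```

```text
[674.6 231.5  28.6]
[675.2 126.6  28.4]
[675.5 234.9   7.7]
[675.6 123.8   8. ]
[675.5 179.1  22.6]
[571. 153.  68.] q [ 0.45  0.82  2.33  3.59  1.11 -1.56] e0.000 dq/lim 0.19
[550. 132.  89.] q [ 0.42  0.79  2.4   3.55  1.17 -1.55] e0.000 dq/lim 0.18
[530. 110. 110.] q [ 0.38  0.76  2.47  3.51  1.22 -1.53] e0.000 dq/lim 0.18
[530.  80. 117.] q [ 0.28  0.79  2.5   3.4   1.3  -1.53] e0.000 dq/lim 0.35
[530.  50. 124.] q [ 0.16  0.81  2.52  3.29  1.38 -1.54] e0.000 dq/lim 0.39
[530.  20. 131.] q [ 0.03  0.83  2.53  3.17  1.45 -1.56] e0.000 dq/lim 0.42
[530. -10. 138.] q [-0.1   0.84  2.54  3.05  1.5  -1.59] e0.000 dq/lim 0.44
[530. -40. 145.] q [-0.23  0.85  2.54  2.92  1.53 -1.63] e0.000 dq/lim 0.44
0.0, 0.001, 0.018, -9.0, -28.0, 22.0, 80,
0.001, 0.0, 0.018, -10.0, -28.0, 21.0, 80,
-0.0, 0.001, 0.018, -10.0, -28.0, 22.0, 80,
-0.0, -0.0, 0.031, -6.0, -3.0, 30.0, 80,
-0.0, -0.0, 0.031, -6.0, -2.0, 30.0, 80,
-0.0, -0.0, 0.032, -7.0, -3.0, 30.0, 80,
-0.0, -0.0, 0.031, -7.0, -2.0, 30.0, 80,
-0.0, -0.0, 0.032, -6.0, -2.0, 30.0, 80,
```

The rear face is at x≈675 at both ends, 29 mm behind the sash back, and upright. Last check is of the sash height from the earlier viewpoint.

Emit:
drive_tool(
  steps=[0,0,0.018,-9,-28,22,80,0,0,0.018,-10,-28,21,80,0,0,0.018,-10,-28,22,80,0,0,0.031,-6,-3,30,80,0,0,0.031,-6,-2,30,80],
)

```text
time_s: 20.9
eef_pos: [531.7, 49.5, 124.2]
ee_rot: [1.009, 1.476, -1.476]
contact_force: [0.2, 0.1, -0.2]
opening: 80.4
```

Emit:
drive_tool(
  steps=[0,0,0.031,-7,-3,30,80,0,0,0.031,-7,-2,30,80,0,0,0.031,-6,-2,30,80,0,0,0,0,0,30,80,0,0,0,0,0,0,80],
)

```text
time_s: 21.52
eef_pos: [531.7, -74.2, 144.9]
ee_rot: [1.068, 1.407, -1.417]
contact_force: [0.0, -0.1, 0.4]
opening: 79.9
```

Run:
```python
from plan import *
st(); shot('wrist','w15'); crop('w15',300,10,460,90,5,'w15c'); shot('side','d15'); shot('scene','s15')
for n,c in [('scene','s15'),('scene','s0')]: print(c,'plate',P(c,267,204),'tin',P(c,336,236))
```

```text
t 21.52 q [-0.357  0.839  2.52   2.805  1.497 -1.647] p [531.7 -74.2 144.9] F [ 0.  -0.1  0.4] op 79.9
x [-0.275 -0.    -0.962] y [ 0.961 -0.006 -0.275] z [-0.006 -1.     0.002]
s15 plate [ 346.45079616 -105.94282142  695.33444673] tin [ 553.13590822 -228.16168169   71.4099493 ]
s0 plate [543.66608454  -9.94390278   4.38147614] tin [ 553.53053719 -228.19694845   70.12959354]
```

View pics/w15c.png

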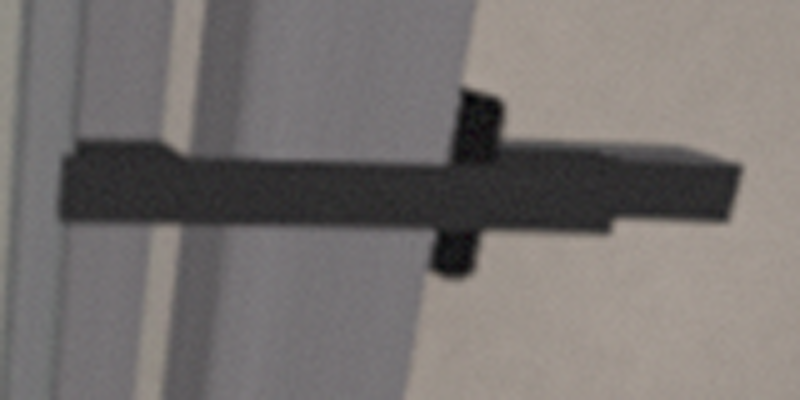

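View pics/d15.png

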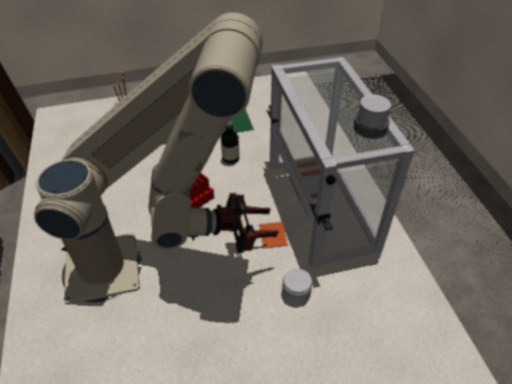

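The pointer and mark still look level in the crop, as they did before. The rack is inside, and the bottle (230,145), tin (297,283) and plate (273,235) are where they were. The arm is free, so I'm handing in.

Run:
```python
from h import *
for n,x,y,px in [('ptr bot',590,232,615.5),('mark bot',680,219,627.6),('mark top',680,163,627.6)]: print(n,Pz('w15',300+x/5-.5,10+y/5-.5,px,0).round(1))
print(job_done())
```

```text
ptr bot [ 615.5 -180.7  230.8]
mark bot [ 627.6 -199.3  231.1]
mark top [ 627.6 -197.3  238.5]
the job is handed in; nothing more can be done
None
```

The job is handed in at about 22 s of the 69 s allowed. My last checks found nothing out of place, though the hand-in gives no verdict.

**Sash:** I pushed it up from under the lift rail, with 5–7 N read at the tool. Its pointers came level with the mark while the rack was still outside. At the last look, the pointer's lower edge was at 230.8 mm and the mark's at 231.1 mm, so about 0.3 mm apart against the 6 mm allowed. I only checked the right-hand pointer and tab.

**Rack:** I pushed the wooden rack low on its rear board with two fingers, square and upright. Both ends of its rear face now measure x≈675 mm, about 29 mm behind the back of the sash (≈645.5 mm). The arm is clear of everything and reads no contact force.

**Other objects:** The ink tin measures within about 1.5 mm of where it started. The bottle and copper plate look unmoved in the side view. I could not re-measure the plate from the scene camera because the arm was in the way. The red look-alike was not touched as far as the pictures show.

**What did not go as expected:** The visible fingertips ended about 8 mm behind the TCP, not 19 mm ahead of it as stated. Two first lift attempts rose in front of the rail without touching it, and I repeated each one further in.

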